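# Tap a flanged bearing cup square into a roller frame

### The arm

A 6-joint arm with a two-finger parallel gripper is mounted at the origin on the work surface. World frame = base frame: x ahead of the robot, y to its left, z up, the work surface at z = 0. Lengths are in mm, angles in rad, forces in N, time in s.
With the tool pointing down it reaches from about 350 to 975 mm from the base axis. Payload 7.1 kg.
Tool frame: the origin (TCP) lies at the very end of the fingers, on their centre line; the grasp point (between the pads) lies 19 mm behind it; y points along the fingers, x is the direction in which the jaws open and shut, and the axes are right-handed (so a half turn about y gives the same grasp; the last joint's range is limited). The gripper opens to 88 mm and grips with 3 to 60 N. Pads are 20 mm wide; open, the fingers measure 115 mm over their backs; the gripper's body (75 mm by 178 mm) begins 61 mm behind the grasp point.
Start: joints at [-1.263, 0.423, 1.63, -0, 1.089, -0.019], TCP at [200.651, -591.899, 222.675] pointing down, gripper open.
Joint ranges: [-3, 3], [-0.9, 2.11], [0.09, 2.58], [-1.31, 4.45], [0.11, 2.69], [-2.54, 2.54]. Speed limits (rad/s): [2.39, 2.39, 3.01, 3.14, 3.14, 3.14].

### API

Orientations are given as a rotation vector (axis times angle).
In Python, from workcell import ctrl gives the robot as it stands. The module is installed in compiled form; this text tells all that it offers.
- The arm moves only by the tool jog_arm, never from a script. Its argument "steps" is a list of rows, each an object with "turn": the turn, a rotation vector about the world's x, y, z scaled (see below), a list of three; "dp": the shift along the world's x, y, z scaled (see below), a list of three; "claw": the opening, from 0 (shut) to 1 (fully open). In form: [{"turn": [wx, wy, wz], "dp": [x, y, z], "claw": claw}, ...]. A call has 1 to 12 rows; each row is the pose to reach, as a shift and turn from the pose measured when the call began, turning the shorter way round; what a row does not reach only later rows make up. The controller multiplies each number of a shift by 80 mm and each number of a turn by pi rad. A row lasts 1/12 s, in which the tool goes at most 41.7 mm and 7.16 degrees, less where a joint would pass 70% of its speed; a pose out of reach is approached as far as the arm can. A call with a number of a shift or a turn outside -1 to 1 is refused whole. A call with a gripper value outside its range is refused whole. The fingers move at their own pace and stop on an object; the grip force is fixed at half the most. Time passes only in rows, so rows that repeat a pose let the fingers close. It gives the time, the measured TCP pose, the force and the opening at its end, in the units of the state.
- ctrl.get_obs(): the state, without advancing time (a new reading comes with each control period).
- ctrl.get_image(name): name is "scene" or "top" or "wrist"; returns a dict with "img" (384x512x3 uint8, red, green, blue), "range_z" (384x512 float32, mm along the optical axis (not along the pixel's ray), 0 where there is no reading), "fovy" (degrees; the focal length in pixels is half the picture's height over the tangent of half this angle, whatever the lens; pixels are square), "cx", "cy" (the principal point, pixels), "camera_from_world" (4x4, takes a point from world to camera coordinates); the wrist camera has in their place "hand_eye" (4x4, takes a point from camera to tool coordinates, whose origin is the TCP and whose axes are the tool frame's). Camera axes: x right, y down, z forward; pixel columns grow to the right and rows downward; lengths in mm; the calibration is good to about 2 mm. A picture is of the moment at which its call begins: read the wrist's pose just before it.
- ctrl.close_job(): hands the job in, once; it reports no verdict.
The state is a dict: "t": time; "qpos": joint angles; "qvel": joint speeds; "joint_torque": joint torques, N m; "ee_pos": TCP position; "orientation": TCP orientation; "ft_force": force on the tool from outside, world axes, zero at the start; "moment": the same for the moment, N m; "width": finger opening in mm.
Only numpy, scipy, OpenCV 4.12 (cv2) and the standard library are available. Lean on these libraries where they do the work, as an engineer would, in place of code of your own. Each camera call takes 0.05 s, during which the arm holds its last target.

### The job

Take the wooden drift out of its stand and use its tip to tap the steel bearing cup home into the roller frame, working alternately around the rim so that it goes in square and never cocks badly, until the flange sits flat on the boss all round. Tap gently, push the cup with the drift only and not with the gripper, then stand the drift upright back in the hole of its stand and leave the other things on the bench where they are.

Things in the scene. Friction and masses are not known exactly. Their poses are not given: they have to be found in the camera images.
- boss_face (a point): Fixed roller frame lying on the bench: green plate 170 x 120 x 12 mm with a round dark-grey boss 92 mm across in the middle. Point on the boss axis, level with the boss's flat top face, 60 mm above the bench; z up, x along the plate. A fixed steel spindle 18 mm across stands on this axis through the cup and ends 20 mm above the face.
- cup_top (a point): Flanged steel bearing cup, already started in the boss's bore: flange ring 72 mm outside, 38 mm inside diameter, 6 mm thick, flat top. Point: centre of the flange's top face; z is the cup's axis. At the start the flange stands 5 to 7 mm clear of the boss face, tilted up to 2.5 degrees any way. Home: flange flat on the boss face, this point 6 mm above it.
- drift_mid (a point): Dark turned wooden drift (round rod), 122 mm long, about 60 g, standing upright tip down in its stand: the lower 58 mm is the tip, 14 mm across with a flat end; from 64 mm up it is a handle 22 mm across. Point: on its axis half-way up, 61 mm above the tip's end; z towards the handle's top.
- stand_hole0 (a point): Fixed wooden block 75 x 75 x 40 mm with one round vertical hole, 18 mm across with a 3 mm chamfer and 32 mm deep, which holds the drift's tip. This point is the centre of the hole's mouth, 40 mm above the bench.
- block: Bystander: dark wooden block 140 x 60 x 50 mm lying on the bench; origin at the centre of its underside.
- bowl: Bystander: steel bowl 140 mm across, 60 mm high; origin at the centre of its underside.
- spray: Bystander: aluminium bottle 54 mm across, 130 mm high; origin at the centre of its underside.
- cup: The same cup (origin: centre of the flange's underside). It is gripped by friction: 6 to 15 N moves it and it stays as left. A push on the flange 27 mm off the axis sinks that side, the middle under half as much, and may lift the far side: 3 mm at the rim tilts it 4 to 6 degrees. Pushing the high side straightens it. Over 6 degrees it is spoilt, as by over 25 N. Seated, force rises steeply.
- drift: The same drift; origin at the centre of its tip's flat end, z along the drift towards the handle's top.
Not all that is in view belongs to the job. Of the things that look like the part that bears stand_hole0, the larger one is meant. Of the things that look like the drift, the smaller one is meant.

How it is judged:
By the outcome, as a careful person would: the job done as asked, in the order asked, and still so for the second after the job is handed in, with the robot touching nothing.
It also fails if it takes over 72 s, if anything falls off the work surface, if the arm or the gripper's body presses on something with over 40 N, if the wrist force passes 120 N, or if a joint passes its speed limit or range.

## Working session

There is one attempt and no reset: what is moved stays moved. The work goes in short steps, Python scripts to look and compute and a tool call to move; the robot and the scene stay as the last step left them, time stands still between calls to the robot, and variables do not carry over. Pictures are saved under pics/ and viewed, and the job is handed in when it is done.

Besides the shell and the picture viewer there is one more tool, called after ">>>" as name(argument=value, ...), one argument or row to a line, values as JSON. jog_arm: Moves the arm, as the interface text tells. Its arguments: {"type":"object","properties":{"steps":{"type":"array","items":{"type":"object","properties":{"turn":{"type":"array","items":{"type":"number"}},"dp":{"type":"array","items":{"type":"number"}},"claw":{"type":"number"}}}}},"required":["steps"]}

```bash
mkdir -p pics
cat > h.py <<'E'
import numpy as np, cv2, pickle
from workcell import ctrl
from scipy.spatial.transform import Rotation as R
def grab(name):
    o=ctrl.get_obs(); d=ctrl.get_image(name)
    if name=="wrist":
        T=np.eye(4);T[:3,:3]=R.from_rotvec(o["orientation"]).as_matrix();T[:3,3]=o["ee_pos"]
        d["wfc"]=T@d["hand_eye"]
    else: d["wfc"]=np.linalg.inv(d["camera_from_world"])
    h=d["img"].shape[0]; d["f"]=h/2/np.tan(np.radians(d["fovy"])/2)
    return d
def save(d,fn,crop=None,s=1):
    im=d["img"][:,:,::-1]
    if crop: x0,y0,x1,y1=crop; im=im[y0:y1,x0:x1]
    cv2.imwrite("pics/"+fn,cv2.resize(im,None,fx=s,fy=s,interpolation=cv2.INTER_CUBIC))
def cloud(d):
    z=d["range_z"];v,u=np.indices(z.shape)
    P=np.stack([(u-d["cx"])/d["f"]*z,(v-d["cy"])/d["f"]*z,z],-1)
    return P@d["wfc"][:3,:3].T+d["wfc"][:3,3]
def ray(d,u,v,zp):
    c=d["wfc"][:3,3];r=d["wfc"][:3,:3]@np.array([(u-d["cx"])/d["f"],(v-d["cy"])/d["f"],1])
    return c+r*(zp-c[2])/r[2]
E
python3 - <<'E'
from h import *
o=ctrl.get_obs();print({k:np.round(v,3) for k,v in o.items()})
for n in["scene","top","wrist"]:
    d=grab(n);save(d,n+"0.png",s=1.5);pickle.dump(d,open(n+"0.pkl","wb"));print(n,d["fovy"],d["cx"],d["cy"],np.round(d["wfc"],3).tolist())
E
```

```text
{'t': np.float64(0.0), 'qpos': array([-1.263,  0.424,  1.631,  0.   ,  1.089, -0.019]), 'qvel': array([-0.001, -0.001,  0.   ,  0.002, -0.001, -0.   ]), 'joint_torque': array([-2.0000e-03, -5.4463e+01, -2.7367e+01,  6.4000e-02,  2.3000e-02,
       -0.0000e+00]), 'ee_pos': array([ 200.455, -591.398,  221.915]), 'orientation': array([-1.345,  0.966, -0.964]), 'ft_force': array([ 1.005, -0.195, -0.432]), 'moment': array([-0.017, -0.044,  0.006]), 'width': np.float64(88.157)}
scene 49.52784131014768 246.2599644612137 189.51559491476166 [[0.057, 0.657, -0.751, 1303.879], [0.998, -0.045, 0.036, -56.61], [-0.01, -0.752, -0.659, 703.659], [0.0, 0.0, 0.0, 1.0]]
top 57.23082006819945 253.3899439373429 199.77880312548635 [[0.027, -0.996, 0.08, 471.663], [-0.999, -0.028, -0.014, -4.117], [0.017, -0.08, -0.997, 1163.822], [0.0, 0.0, 0.0, 1.0]]
wrist 60.583104068282715 259.4042078421867 193.1997632208841 [[0.32, -0.908, -0.27, 276.318], [-0.947, -0.307, -0.09, -566.704], [-0.001, 0.285, -0.959, 384.003], [0.0, 0.0, 0.0, 1.0]]
```

View pics/scene0.png

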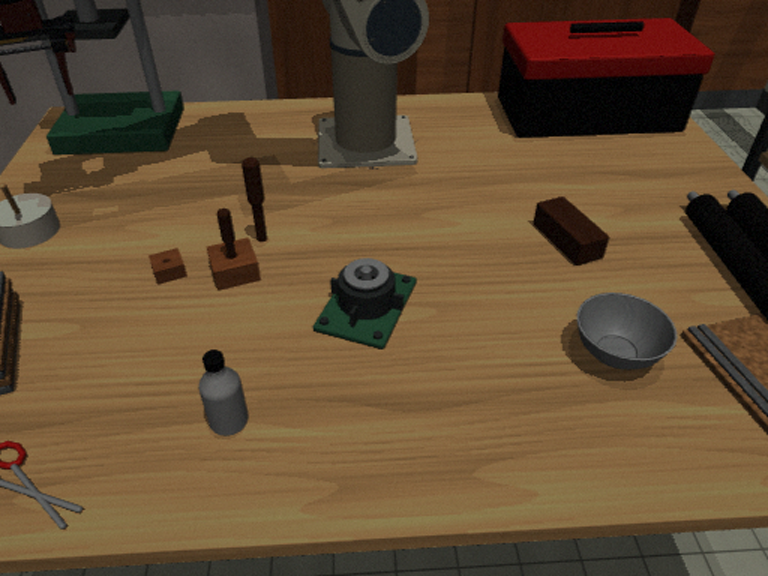

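View pics/top0.png

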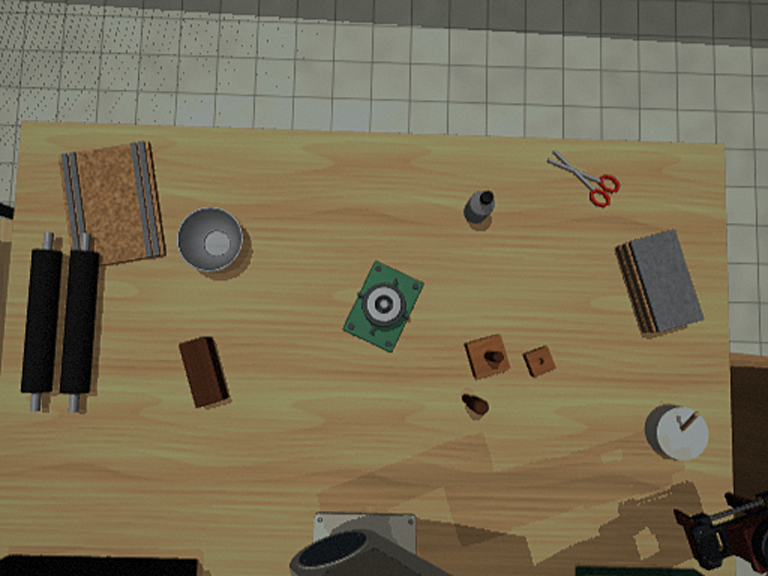

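View pics/wrist0.png

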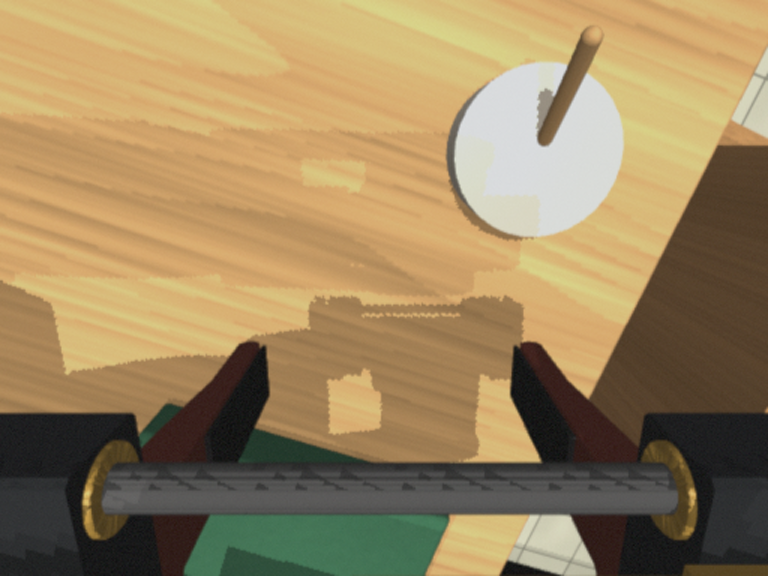

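Run:
```python
from h import *
t=pickle.load(open("top0.pkl","rb"));s=pickle.load(open("scene0.pkl","rb"))
save(t,"topcrop.png",(290,210,390,290),6);save(s,"scenecrop.png",(90,90,290,240),4)
for n,d in(("top",t),("scene",s)):
    P=cloud(d)
    # within roi around stand & frame
    def rep(lbl,m):
        q=P[m]
        print(n,lbl,m.sum(),np.round(np.median(q,0),1) if len(q) else'',np.round(np.ptp(q,axis=0),1) if len(q) else '')
    X,Y,Z=P[...,0],P[...,1],P[...,2]
    ok=d["range_z"]>0
    st=ok&(X>250)&(X<480)&(Y<-120)&(Y>-280)
    rep("stand top",st&(abs(Z-40)<4)); 
    rep("drift top",st&(abs(Z-130)<5)); rep("handle",st&(Z>75)&(Z<125))
    fr=ok&(X>380)&(X<600)&(Y>-80)&(Y<110)
    rep("plate",fr&(abs(Z-12)<4));rep("boss",fr&(abs(Z-60)<3));rep("flange",fr&(abs(Z-72)<4));rep("spindle",fr&(abs(Z-80)<3))
    print(np.histogram(Z[fr],bins=np.arange(50,100,2)))
    print(np.histogram(Z[st],bins=np.arange(20,200,10)))
```

```text
top stand top 334 [ 445.4 -242.    39.6] [112.6  70.1   7.8]
top drift top 47 [ 448.8 -252.2  128.6] [111.   64.    9.1]
top handle 53 [ 441.2 -242.3  106. ] [114.1  50.3  46.5]
top plate 648 [504.9  -6.9  11.6] [146.7 136.7   7.9]
top boss 210 [548.2 -26.5  59.8] [91.5 88.6  5.7]
top flange 283 [552.  -27.4  72.1] [69.1 69.1  7.8]
top spindle 18 [551.9 -26.5  79.7] [25.4 21.3  3.9]
(array([  3,   2,   8,  43,  91,  68,  29,   5,  14,  47,  91, 106,  39,
         7,   8,   8,   2,   0,   0,   0,   0,   0,   0,   0]), array([50, 52, 54, 56, 58, 60, 62, 64, 66, 68, 70, 72, 74, 76, 78, 80, 82,
       84, 86, 88, 90, 92, 94, 96, 98]))
(array([ 17, 226, 155,   0,   2,   4,   6,  12,  11,  13,  41,  17,  10,
        10,  80,   3,   0]), array([ 20,  30,  40,  50,  60,  70,  80,  90, 100, 110, 120, 130, 140,
       150, 160, 170, 180, 190]))
scene stand top 381 [ 452.  -239.6   39.9] [120.4  77.5   6.9]
scene drift top 79 [ 445.6 -241.7  129.4] [107.9  63.4   9.5]
scene handle 307 [ 375.5 -225.1  102.8] [108.5  65.8  49.8]
scene plate 389 [566.6  15.7  12.1] [113.4 140.9   7.4]
scene boss 315 [578.1 -28.1  59.9] [74.8 90.5  6. ]
scene flange 399 [558.3 -25.9  72.1] [72.4 70.9  7.3]
scene spindle 31 [555.4 -25.3  79.9] [17.7 14.6  4.6]
(array([ 32,  28,  22,  51, 136, 138,  19,   7,  17,  37, 149, 179,  34,
         5,  16,  12,   0,   0,   0,   0,   0,   0,   0,   0]), array([50, 52, 54, 56, 58, 60, 62, 64, 66, 68, 70, 72, 74, 76, 78, 80, 82,
       84, 86, 88, 90, 92, 94, 96, 98]))
(array([ 38, 226, 203,  37,  40,  46,  48,  65,  69,  66,  83,  53,  41,
        40,  70,   0,   0]), array([ 20,  30,  40,  50,  60,  70,  80,  90, 100, 110, 120, 130, 140,
       150, 160, 170, 180, 190]))
```

```bash
echo
```

```text
(no output)
```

View pics/topcrop.png

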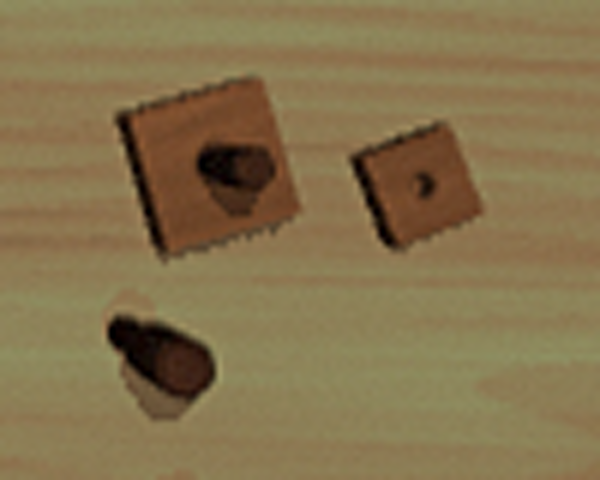

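View pics/scenecrop.png

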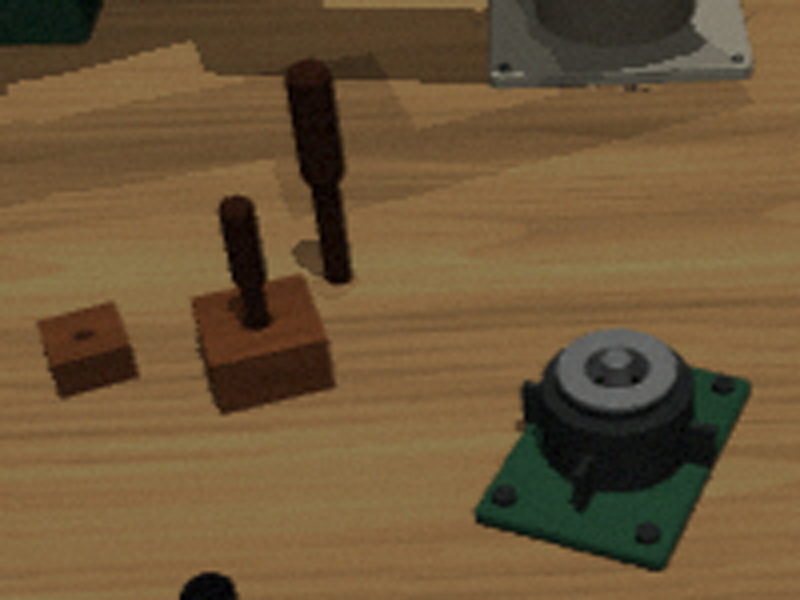

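Run:
```python
from h import *
t=pickle.load(open("top0.pkl","rb"));s=pickle.load(open("scene0.pkl","rb"))
w=pickle.load(open("wrist0.pkl","rb"));print(np.round(w["hand_eye"],3).tolist())
print(np.round(R.from_rotvec(ctrl.get_obs()["orientation"]).as_matrix(),3))
# stand top corners
hsv=cv2.cvtColor(t["img"],cv2.COLOR_RGB2HSV)
P=cloud(t);
for n,d in(("top",t),("scene",s)):
    P=cloud(d);X,Y,Z=P[...,0],P[...,1],P[...,2]
    for nm,(x0,x1,y0,y1) in dict(stand=(395,520,-300,-190),big=(300,400,-290,-170)).items():
        r=(X>x0)&(X<x1)&(Y>y0)&(Y<y1)&(d["range_z"]>0)
        for lo,hi in((36,44),(45,72),(76,100),(100,125),(126,135),(135,160),(160,180)):
            m=r&(Z>lo)&(Z<hi)
            if m.sum()>3:
                q=P[m];print(n,nm,lo,hi,m.sum(),q.mean(0).round(1),q.min(0).round(1),q.max(0).round(1))
                if lo==36:
                    print(cv2.minAreaRect(q[:,:2].astype(np.float32)))
```

```text
[[1.0, -0.001, 0.0, 0.682], [-0.001, -0.285, 0.959, -162.01], [-0.001, -0.959, -0.285, 79.74], [0.0, 0.0, 0.0, 1.0]]
[[ 0.321 -0.     0.947]
 [-0.947  0.001  0.321]
 [-0.001 -1.     0.   ]]
top stand 36 44 444 [ 450.6 -251.3   39.6] [ 404.4 -297.7   36.2] [ 494.5 -209.7   44. ]
((450.6853942871094, -253.29498291015625), (75.11018371582031, 75.74382019042969), 16.98442268371582)
top stand 76 100 11 [ 451.1 -244.7   87.4] [ 441.2 -248.1   78.4] [ 459.7 -242.3   98. ]
top stand 100 125 16 [ 450.8 -245.   113.2] [ 441.7 -248.4  100.3] [ 460.1 -242.7  124.9]
top stand 126 135 35 [ 451.4 -252.6  129.4] [ 442.8 -261.9  127. ] [ 460.4 -244.   133.5]
top big 45 72 5 [ 361.1 -205.3   52.8] [ 354.2 -207.7   46.3] [ 365.1 -203.6   60.5]
top big 76 100 9 [ 361.6 -203.1   92.9] [ 347.8 -214.3   88.8] [ 371.4 -198.2   96.5]
top big 100 125 17 [ 362.8 -203.   113.5] [ 346.  -213.9  100.5] [ 371.5 -198.1  124.8]
top big 126 135 4 [ 359.9 -201.3  131.6] [ 349.4 -206.1  126.4] [ 369.5 -198.6  134.2]
top big 135 160 22 [ 361.2 -202.7  148.9] [ 346.3 -214.3  136.5] [ 371.4 -198.4  159.9]
top big 160 180 
[... 660 characters left out ...]
10.2   39.9] [ 359.3 -218.8   36.7] [ 367.6 -202.3   42.8]
((364.2333068847656, -209.88323974609375), (6.642184257507324, 16.877273559570312), 11.380202293395996)
scene big 45 72 58 [ 364.6 -210.6   59.5] [ 355.1 -221.6   45.3] [ 370.  -201.9   71.7]
scene big 76 100 57 [ 368.6 -210.3   90.3] [ 359.7 -224.8   76.9] [ 375.1 -198.2   99.8]
scene big 100 125 96 [ 368.7 -209.9  112.1] [ 356.5 -225.8  100.5] [ 375.9 -196.8  124.8]
scene big 126 135 33 [ 368.4 -209.3  130.4] [ 355.1 -224.9  126.7] [ 374.  -197.   134.7]
scene big 135 160 102 [ 368.5 -210.   147.3] [ 355.5 -226.6  135. ] [ 375.4 -196.7  159.9]
scene big 160 180 70 [ 362.9 -210.6  165.2] [ 346.7 -225.2  160.2] [ 374.9 -197.7  169.4]
```

>>> jog_arm(
  steps=[
    {"turn":[0,0,-0.05],"dp":[0.45,0.6,0],"claw":1},
    {"turn":[0,0,-0.1],"dp":[0.74,1,0],"claw":1},
    {"turn":[0,0,-0.104],"dp":[0.74,1,0],"claw":1},
  ],
)

```text
t: 0.4
ee_pos: [260.9, -508.0, 221.3]
orientation: [-1.204, 1.216, -1.21]
ft_force: [-0.1, -0.2, -0.4]
width: 88.1
```

>>> jog_arm(
  steps=[
    {"turn":[0,0,0],"dp":[0.37,0.5,0],"claw":1},
    {"turn":[0,0,0],"dp":[0.74,1,0],"claw":1},
    {"turn":[0,0,0],"dp":[0.74,1,0],"claw":1},
  ],
)

```text
t: 0.65
ee_pos: [321.4, -424.6, 220.9]
orientation: [-1.203, 1.216, -1.208]
ft_force: [0.2, 0.3, 0.6]
width: 87.6
```

>>> jog_arm(
  steps=[
    {"turn":[0,0,0],"dp":[0.37,0.5,0],"claw":1},
    {"turn":[0,0,0],"dp":[0.74,1,0],"claw":1},
    {"turn":[0,0,0],"dp":[0.74,1,0],"claw":1},
  ],
)

```text
t: 0.9
ee_pos: [381.9, -341.4, 220.8]
orientation: [-1.203, 1.216, -1.206]
ft_force: [-0.0, 0.5, -0.1]
width: 87.3
```

>>> jog_arm(
  steps=[
    {"turn":[0,0,0],"dp":[0.37,0.5,0],"claw":1},
    {"turn":[0,0,0],"dp":[0.74,1,0],"claw":1},
    {"turn":[0,0,0],"dp":[0.74,1,0],"claw":1},
  ],
)

```text
t: 1.15
ee_pos: [442.7, -258.3, 220.7]
orientation: [-1.203, 1.215, -1.204]
ft_force: [-0.1, -0.4, 0.5]
width: 87.9
```

Take a wrist look at the drift from here.

Run:
```python
from h import *
o=ctrl.get_obs();print(o["ee_pos"],np.round(R.from_rotvec(o["orientation"]).as_matrix(),4))
d=grab("wrist");save(d,"w1.png",s=1.5);pickle.dump(d,open("w1.pkl","wb"))
P=cloud(d);X,Y,Z=P[...,0],P[...,1],P[...,2]
r=(X>395)&(X<520)&(Y>-300)&(Y<-190)&(d["range_z"]>0)
for lo,hi in((36,44),(45,70),(76,100),(100,125),(127,134)):
    m=r&(Z>lo)&(Z<hi);q=P[m]
    if len(q): print(lo,hi,len(q),q.mean(0).round(1),q.min(0).round(1),q.max(0).round(1),cv2.minAreaRect(q[:,:2].astype(np.float32)))
```

```text
[ 442.68136542 -258.28701825  220.68983486] [[-2.0e-03 -4.0e-04  1.0e+00]
 [-1.0e+00  8.2e-03 -2.0e-03]
 [-8.2e-03 -1.0e+00 -4.0e-04]]
36 44 4055 [ 457.2 -253.4   39.9] [ 406.3 -299.8   36. ] [ 498.6 -206.9   43.8] ((452.2326354980469, -252.95669555664062), (75.38754272460938, 75.06770324707031), 17.156145095825195)
45 70 10 [ 458.7 -253.7   48.6] [ 457.4 -257.8   45.4] [ 459.3 -249.5   50.8] ((458.56524658203125, -253.70555114746094), (8.360834121704102, 1.432176947593689), 84.4068374633789)
76 100 115 [ 461.  -253.7   88.4] [ 454.9 -263.5   76.1] [ 463.2 -242.3   99.7] ((459.2467346191406, -252.7820281982422), (8.058839797973633, 21.153034210205078), 1.865763783454895)
100 125 151 [ 461.  -253.5  112.9] [ 455.  -263.4  100.3] [ 463.3 -242.4  124.9] ((459.32000732421875, -252.7441864013672), (7.998464584350586, 21.03950309753418), 1.9042603969573975)
127 134 447 [ 453.  -252.9  129.4] [ 442.5 -262.3  127. ] [ 462.6 -242.9  132.2] ((452.5382385253906, -252.6222686767578), (20.092348098754883, 19.36857795715332), 0.13133829832077026)
```

View pics/w1.png

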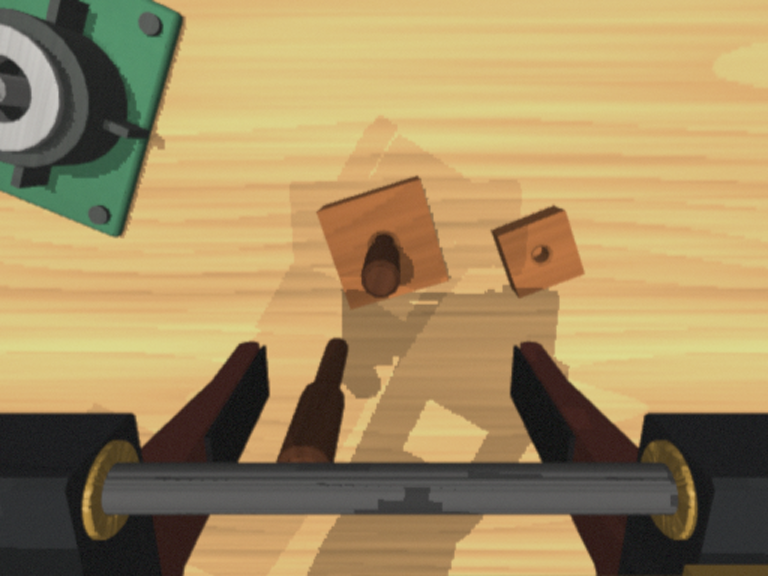

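>>> jog_arm(
  steps=[
    {"turn":[0,0,0],"dp":[0.123,0.068,0],"claw":1},
    {"turn":[-0.0026,0,0],"dp":[0.123,0.068,-0.4],"claw":1},
    {"turn":[-0.0026,0,0],"dp":[0.123,0.068,-0.8],"claw":1},
    {"turn":[-0.0026,0,0],"dp":[0.123,0.068,-0.8],"claw":1},
  ],
)

```text
t: 1.53
ee_pos: [450.3, -249.9, 152.0]
orientation: [-1.211, 1.217, -1.202]
ft_force: [-0.9, -0.2, 0.1]
width: 87.8
```

Run:
```python
from h import *
o=ctrl.get_obs();print(o["ee_pos"],np.round(R.from_rotvec(o["orientation"]).as_matrix(),4),o["ft_force"],o["qpos"])
```

```text
[ 450.26746999 -249.87507689  152.04071935] [[ 1.0e-04 -7.6e-03  1.0e+00]
 [-1.0e+00  4.8e-03  1.0e-04]
 [-4.8e-03 -1.0e+00 -7.6e-03]] [-0.91619703 -0.22527826  0.13369928] [-5.29934086e-01  3.67150305e-01  1.91823713e+00  4.12786473e-04
  8.65254744e-01  1.04047197e+00]
```

>>> jog_arm(
  steps=[
    {"turn":[0,0,0],"dp":[0,0,0],"claw":1},
    {"turn":[0,0,0],"dp":[0,0,0],"claw":1},
  ],
)

```text
t: 1.7
ee_pos: [449.8, -250.0, 152.2]
orientation: [-1.212, 1.219, -1.201]
ft_force: [0.5, 0.0, 0.4]
width: 87.7
```

```bash
cat > st.py <<'E'
from h import *
o=ctrl.get_obs();print(o["t"],o["ee_pos"].round(2),o["qvel"].round(3),o["ft_force"].round(2),o["width"]);print(np.round(R.from_rotvec(o["orientation"]).as_matrix(),4))
E
python3 st.py
```

```text
1.7 [ 449.77 -250.02  152.25] [-0.001 -0.024 -0.017  0.    -0.003  0.   ] [0.51 0.04 0.42] 87.72398274066478
[[-3.000e-04 -8.900e-03  1.000e+00]
 [-1.000e+00  5.500e-03 -3.000e-04]
 [-5.500e-03 -9.999e-01 -8.900e-03]]
```

>>> jog_arm(
  steps=[
    {"turn":[-0.0018,-0.0028,0],"dp":[0.034,-0.035,-0.2],"claw":1},
    {"turn":[-0.0018,-0.0028,0],"dp":[0.034,-0.035,-0.5],"claw":1},
    {"turn":[-0.0018,-0.0028,0],"dp":[0.034,-0.035,-0.75],"claw":1},
    {"turn":[-0.0018,-0.0028,0],"dp":[0.034,-0.035,-0.82],"claw":1},
    {"turn":[-0.0018,-0.0028,0],"dp":[0.034,-0.035,-0.82],"claw":1},
    {"turn":[-0.0018,-0.0028,0],"dp":[0.034,-0.035,-0.82],"claw":1},
  ],
)

```text
t: 2.2
ee_pos: [453.2, -253.5, 87.9]
orientation: [-1.209, 1.208, -1.211]
ft_force: [-0.0, -0.1, 0.2]
width: 87.5
```

```bash
python3 st.py
```

```text
2.2 [ 453.17 -253.46   87.9 ] [ 0.002 -0.014 -0.006  0.001 -0.003  0.001] [-0.02 -0.05  0.23] 87.52425497057212
[[-6.0e-04  1.2e-03  1.0e+00]
 [-1.0e+00 -9.0e-04 -6.0e-04]
 [ 9.0e-04 -1.0e+00  1.2e-03]]
```

>>> jog_arm(
  steps=[
    {"turn":[0,0,0],"dp":[-0.008,0.008,0],"claw":0.5},
    {"turn":[0,0,0],"dp":[-0.008,0.008,0],"claw":0.35},
    {"turn":[0,0,0],"dp":[-0.008,0.008,0],"claw":0},
    {"turn":[0,0,0],"dp":[-0.008,0.008,0],"claw":0},
    {"turn":[0,0,0],"dp":[-0.008,0.008,0],"claw":0},
    {"turn":[0,0,0],"dp":[-0.008,0.008,0],"claw":0},
    {"turn":[0,0,0],"dp":[-0.008,0.008,0],"claw":0},
    {"turn":[0,0,0],"dp":[-0.008,0.008,0],"claw":0},
  ],
)

```text
t: 2.87
ee_pos: [452.5, -252.8, 87.9]
orientation: [-1.209, 1.208, -1.211]
ft_force: [1.1, -0.1, -0.4]
width: 38.0
```

```bash
python3 st.py
```

```text
2.8667 [ 452.51 -252.8    87.87] [-0.001  0.002  0.     0.001 -0.002  0.   ] [ 1.14 -0.06 -0.43] 38.012719467631804
[[-6.0e-04  1.1e-03  1.0e+00]
 [-1.0e+00 -8.0e-04 -6.0e-04]
 [ 8.0e-04 -1.0e+00  1.1e-03]]
```

>>> jog_arm(
  steps=[
    {"turn":[0,0,0],"dp":[0,0,0],"claw":0},
    {"turn":[0,0,0],"dp":[0,0,0],"claw":0},
    {"turn":[0,0,0],"dp":[0,0,0],"claw":0},
    {"turn":[0,0,0],"dp":[0,0,0],"claw":0},
    {"turn":[0,0,0],"dp":[0,0,0],"claw":0},
  ],
)

```text
t: 3.28
ee_pos: [452.5, -252.7, 87.8]
orientation: [-1.209, 1.209, -1.211]
ft_force: [-0.3, 0.2, 0.1]
width: 21.4
```

```bash
python3 st.py
```

```text
3.2833 [ 452.45 -252.74   87.8 ] [ 0.001 -0.002  0.002 -0.003 -0.001 -0.001] [-0.29  0.18  0.07] 21.40558833184452
[[-6.e-04  9.e-04  1.e+00]
 [-1.e+00 -7.e-04 -6.e-04]
 [ 7.e-04 -1.e+00  9.e-04]]
```

>>> jog_arm(
  steps=[
    {"turn":[0,0,0],"dp":[0,0,0.1],"claw":0},
    {"turn":[0,0,0],"dp":[0,0,0.3],"claw":0},
    {"turn":[0,0,0],"dp":[0,0,0.65],"claw":0},
    {"turn":[0,0,0],"dp":[0,0,1],"claw":0},
    {"turn":[0,0,0],"dp":[0,0,1],"claw":0},
    {"turn":[0,0,0],"dp":[0,0,1],"claw":0},
  ],
)

```text
t: 3.78
ee_pos: [453.4, -253.3, 169.6]
orientation: [-1.208, 1.205, -1.214]
ft_force: [-0.4, -0.1, -1.5]
width: 20.9
```

Run:
```python
import runpy;runpy.run_path("st.py")
from h import *
d=grab("wrist");save(d,"w2.png",s=1.5);pickle.dump(d,open("w2.pkl","wb"))
```

```text
3.7833 [ 453.43 -253.32  169.64] [-0.001  0.039  0.036  0.    -0.013 -0.   ] [-0.45 -0.07 -1.53] 20.904114055654315
[[-6.0e-04  4.3e-03  1.0e+00]
 [-1.0e+00 -2.7e-03 -6.0e-04]
 [ 2.7e-03 -1.0e+00  4.3e-03]]
```

View pics/w2.png

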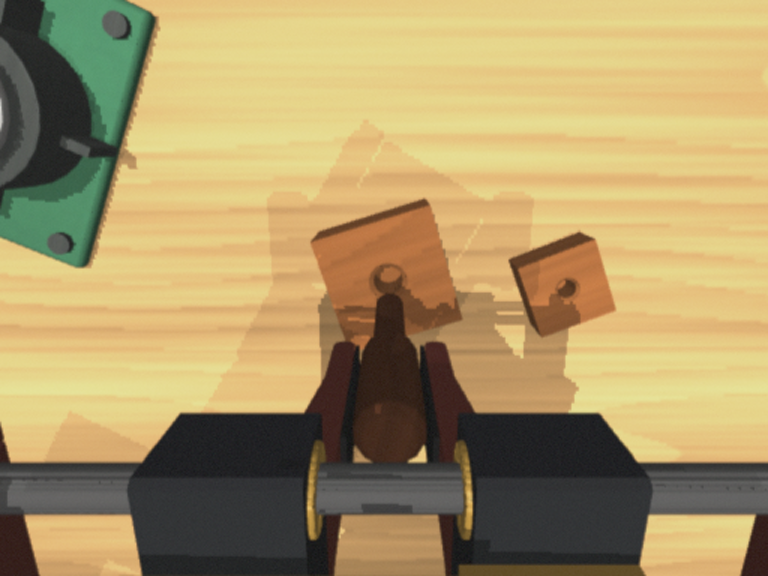

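>>> jog_arm(
  steps=[
    {"turn":[0,0,0],"dp":[0,0.4,0.1],"claw":0},
    {"turn":[0,0,0],"dp":[0.1,0.8,0.15],"claw":0},
    {"turn":[0,0,0],"dp":[0.1,1,0.15],"claw":0},
  ],
)

```text
t: 4.08
ee_pos: [460.3, -170.6, 179.7]
orientation: [-1.208, 1.209, -1.21]
ft_force: [0.3, -0.4, -0.0]
width: 21.4
```

>>> jog_arm(
  steps=[
    {"turn":[0,0,0],"dp":[0,0.4,0],"claw":0},
    {"turn":[0,0,0],"dp":[0,0.8,0],"claw":0},
    {"turn":[0,0,0],"dp":[0,1,0],"claw":0},
  ],
)

```text
t: 4.33
ee_pos: [458.5, -87.9, 178.2]
orientation: [-1.21, 1.212, -1.207]
ft_force: [0.0, 0.4, 0.3]
width: 21.6
```

>>> jog_arm(
  steps=[
    {"turn":[0,0,0],"dp":[0,0.4,0],"claw":0},
    {"turn":[0,0,0],"dp":[0,0.8,0],"claw":0},
    {"turn":[0,0,0],"dp":[0,0.8,0],"claw":0},
    {"turn":[0,0,0],"dp":[0,0.8,0],"claw":0},
    {"turn":[0,0,0],"dp":[0,0.8,0],"claw":0},
  ],
)

```text
t: 4.75
ee_pos: [457.9, -24.0, 177.3]
orientation: [-1.212, 1.212, -1.206]
ft_force: [-0.2, 0.6, -1.3]
width: 21.2
```

Run:
```python
import runpy;runpy.run_path("st.py")
from h import *
w=pickle.load(open("w2.pkl","rb"));print("hole",ray(w,388/1.5,280/1.5,40))
d=grab("wrist");save(d,"w3.png",s=1.5);pickle.dump(d,open("w3.pkl","wb"))
```

```text
4.75 [457.93 -24.02 177.33] [-0.026 -0.002 -0.008  0.001 -0.001  0.   ] [-0.17  0.55 -1.33] 21.192426940705598
[[ 9.0e-04 -4.6e-03  1.0e+00]
 [-1.0e+00  1.0e-03  9.0e-04]
 [-1.0e-03 -1.0e+00 -4.6e-03]]
hole [ 453.45415789 -253.25737422   40.        ]
```

View pics/w3.png

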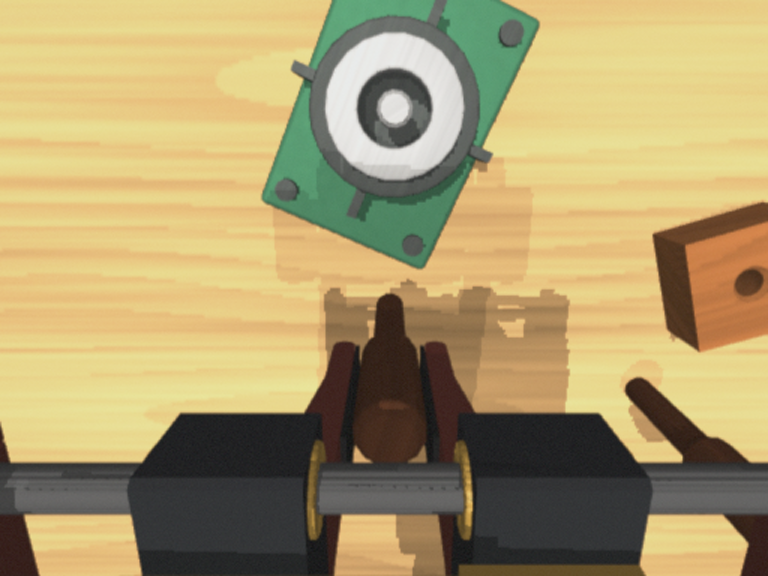

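```bash
cat > cup.py <<'E'
from h import *
def fitplane(q):
    A=np.c_[q[:,:2]-q[:,:2].mean(0),np.ones(len(q))]
    for _ in range(4):
        c=np.linalg.lstsq(A,q[:,2],rcond=None)[0];r=q[:,2]-A@c;k=abs(r)<2.5*r.std()+1e-6;A=A[k];q=q[k]
    return c,q[:,:2].mean(0),r.std(),len(q)
def cup(d,bx=(552.5,-27)):
    P=cloud(d);X,Y,Z=P[...,0],P[...,1],P[...,2];ok=d["range_z"]>0
    hsv=cv2.cvtColor(d["img"],cv2.COLOR_RGB2HSV)
    br=(hsv[...,2]>120)&(hsv[...,1]<60)&ok&(np.hypot(X-bx[0],Y-bx[1])<45)
    g=br&(abs(Z-69)<7)
    lab=cv2.connectedComponentsWithStats(g.astype(np.uint8));i=1+np.argmax(lab[2][1:,4]);g=lab[1]==i
    cs,_=cv2.findContours(g.astype(np.uint8),cv2.RETR_EXTERNAL,cv2.CHAIN_APPROX_NONE)
    c=max(cs,key=cv2.contourArea);e=cv2.fitEllipse(c)
    ctr=ray(d,*e[0],np.median(Z[g]))
    gi=cv2.erode(g.astype(np.uint8),np.ones((3,3)))>0
    rr=np.hypot(X-ctr[0],Y-ctr[1]);gi&=(rr>20)&(rr<35)
    co,m,sd,n=fitplane(P[gi])
    zc=co[2]+co[:2]@(ctr[:2]-m)
    bo=ok&(rr>39)&(rr<45)&(abs(Z-60)<5)
    out=dict(ctr=ctr.round(1),ell=np.round(e[0]+e[1],1),zc=round(zc,2),tilt=np.degrees(np.hypot(*co[:2])).round(2),up_dir=np.degrees(np.arctan2(co[1],co[0])).round(0),grad=np.degrees(co[:2]).round(2),sd=round(sd,2),n=n)
    if bo.sum()>30:
        cb,mb,sb,nb=fitplane(P[bo]);out.update(boss=round(cb[2]+cb[:2]@(ctr[:2]-mb),2),bgrad=np.degrees(cb[:2]).round(2),nb=nb)
    return out
if __name__=="__main__":
    import sys
    d=grab(sys.argv[1]) if len(sys.argv)<3 else pickle.load(open(sys.argv[2],"rb"))
    for k,v in cup(d).items(): print(k,v,end="; ")
    print()
E
for x in w3 top0 scene0; do python3 cup.py x $x.pkl; done
python3 - <<'E'
from h import *
d=pickle.load(open("w3.pkl","rb"));P=cloud(d);X,Y,Z=P[...,0],P[...,1],P[...,2]
r=(abs(X-462)<30)&(abs(Y+24)<14)&(d["range_z"]>0)
for lo in range(90,225,10):
    q=P[r&(Z>lo)&(Z<lo+10)]
    if len(q)>5:print(lo,len(q),q.mean(0).round(1),q.min(0).round(1),q.max(0).round(1))
E
```

```text
ctr [555.5 -26.6  72.4]; ell [262.6  70.6  92.1  97.5]; zc 72.42; tilt 0.65; up_dir 165.0; grad [-0.63  0.17]; sd 0.69; n 4125; boss 60.02; bgrad [-0.02  0.01]; nb 2434; 
ctr [551.6 -27.   72. ]; ell [255.6 202.3  21.1  21.5]; zc 71.85; tilt 1.2; up_dir 161.0; grad [-1.13  0.4 ]; sd 1.9; n 95; boss 59.45; bgrad [-0.09 -0.76]; nb 150; 
90 9 [462.1 -25.5  99. ] [459.7 -30.8  98.1] [463.8 -17.7  99.6]
100 72 [463.  -24.2 105. ] [459.5 -30.7 100.1] [464.6 -17.8 110. ]
110 77 [463.  -24.  115.4] [459.1 -30.4 110. ] [464.5 -17.4 120. ]
120 86 [463.1 -24.4 125.1] [459.1 -30.9 120. ] [465.  -17.6 130. ]
130 103 [463.2 -24.2 135. ] [459.3 -30.7 130. ] [464.8 -17.4 140. ]
140 105 [463.4 -24.  144.8] [459.3 -30.4 140. ] [464.9 -17.5 150. ]
150 10 [464.1 -24.8 150.6] [463.  -28.9 150.2] [464.7 -19.7 151.2]
160 186 [466.6 -24.  165.9] [460.2 -34.8 161. ] [469.  -13.6 169.9]
170 294 [466.8 -24.1 175.3] [460.6 -37.8 170. ] [470.7 -10.3 180. ]
180 479 [467.3 -24.  185.1] [460.1 -38.  180. ] [471.1 -10.  190. ]
190 584 [467.2 -24.1 195.3] [459.4 -38.  190. ] [471.3 -10.  200. ]
200 641 [467.2 -24.  205.2] [449.4 -38.  200. ] [471.9 -10.1 210. ]
210 2152 [462.3 -24.2 217.1] [449.6 -38.  210. ] [471.5 -10.  220. ]
220 533 [465.1 -23.8 223.8] [452.1 -38.  220. ] [471.8 -10.  230. ]Traceback (most recent call last):
  File "cup.py", line 28, in <module>
    for k,v in cup(d).items(): print(k,v,end="; ")
               ~~~^^^
  File "cup.py", line 12, in cup
    lab=cv2.connectedComponentsWithStats(g.astype(np.uint8));i=1+np.argmax(lab[2][1:,4]);g=lab[1]==i
                                                                 ~~~~~~~~~^^^^^^^^^^^^^^
    return _wrapfunc(a, 'argmax', axis=axis, out=out, **kwds)
    return bound(*args, **kwds)
ValueError: attempt to get argmax of an empty sequence
```

>>> jog_arm(
  steps=[
    {"turn":[-0.0003,-0.0015,0],"dp":[0.45,-0.032,0],"claw":0},
    {"turn":[-0.0003,-0.0015,0],"dp":[0.85,-0.032,0],"claw":0},
    {"turn":[-0.0003,-0.0015,0],"dp":[0.93,-0.032,-0.1],"claw":0},
    {"turn":[-0.0003,-0.0015,0],"dp":[0.93,-0.032,-0.2],"claw":0},
    {"turn":[-0.0003,-0.0015,0],"dp":[0.93,-0.032,-0.2],"claw":0},
  ],
)

```text
t: 5.22
ee_pos: [530.4, -27.9, 159.1]
orientation: [-1.211, 1.214, -1.208]
ft_force: [-0.9, 0.1, -0.6]
width: 21.5
```

Run:
```python
import runpy;runpy.run_path("st.py")
from h import *
from cup import cup
d=grab("wrist");save(d,"w4.png",s=1.5);pickle.dump(d,open("w4.pkl","wb"));print(cup(d))
```

```text
5.2167 [530.37 -27.89 159.13] [ 0.006 -0.032  0.021  0.002  0.032  0.002] [-0.9   0.05 -0.62] 21.491727450498747
[[-1.7e-03 -4.3e-03  1.0e+00]
 [-1.0e+00  4.0e-04 -1.7e-03]
 [-4.0e-04 -1.0e+00 -4.3e-03]]
{'ctr': array([557. , -26.5,  72.3]), 'ell': array([257.2, 167.1,  81.1,  87.3]), 'zc': np.float64(72.35), 'tilt': np.float64(0.63), 'up_dir': np.float64(164.0), 'grad': array([-0.61,  0.17]), 'sd': np.float64(0.62), 'n': 3287, 'boss': np.float64(59.92), 'bgrad': array([-0.2 , -0.02]), 'nb': 1709}
```

View pics/w4.png

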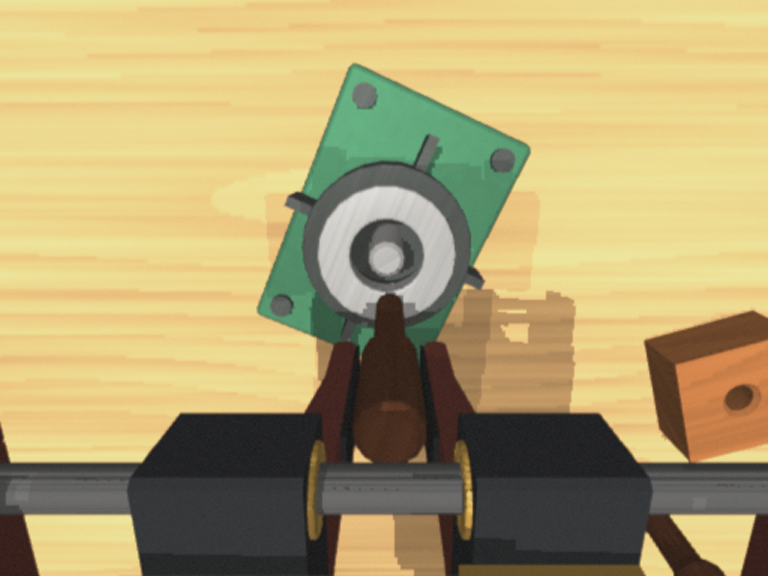

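>>> jog_arm(
  steps=[
    {"turn":[0,-0.0014,0],"dp":[0.025,0.016,-0.05],"claw":0},
    {"turn":[0,-0.0014,0],"dp":[0.025,0.016,-0.075],"claw":0},
    {"turn":[0,-0.0014,0],"dp":[0.025,0.016,-0.085],"claw":0},
    {"turn":[0,-0.0014,0],"dp":[0.025,0.016,-0.09],"claw":0},
    {"turn":[0,-0.0014,0],"dp":[0.025,0.016,-0.09],"claw":0},
  ],
)

```text
t: 5.68
ee_pos: [531.9, -26.4, 152.7]
orientation: [-1.208, 1.21, -1.21]
ft_force: [-0.1, 1.0, -1.0]
width: 21.4
```

```bash
cat > m.py <<'E'
from h import *
from cup import cup
o=ctrl.get_obs();M=R.from_rotvec(o["orientation"]).as_matrix()
print("t",round(float(o["t"]),2),"p",o["ee_pos"].round(2),"tipz",round(o["ee_pos"][2]-79.8,2),"F",o["ft_force"].round(1),"M",o["moment"].round(2),"ydir",M[:,1].round(4),"w",round(float(o["width"]),1))
d=grab("wrist");c=cup(d);print({k:c[k] for k in("zc","boss","tilt","up_dir","grad","sd")},"gap",round(c["zc"]-c["boss"]-6,2))
E
python3 m.py
```

```text
t 5.68 p [531.92 -26.37 152.73] tipz 72.93 F [-0.1  1.  -1. ] M [0.03 0.02 0.  ] ydir [ 5.e-04  3.e-04 -1.e+00] w 21.4
{'zc': np.float64(72.35), 'boss': np.float64(59.91), 'tilt': np.float64(0.69), 'up_dir': np.float64(157.0), 'grad': array([-0.64,  0.28]), 'sd': np.float64(0.63)} gap 6.44
```

>>> jog_arm(
  steps=[
    {"turn":[0,0,0],"dp":[0,0,-0.006],"claw":0},
    {"turn":[0,0,0],"dp":[0,0,-0.012],"claw":0},
    {"turn":[0,0,0],"dp":[0,0,-0.012],"claw":0},
  ],
)

```text
t: 5.98
ee_pos: [532.4, -26.3, 152.4]
orientation: [-1.207, 1.209, -1.211]
ft_force: [-0.9, 0.2, 4.8]
width: 21.4
```

```bash
python3 m.py
```

```text
t 5.98 p [532.42 -26.34 152.41] tipz 72.61 F [-0.9  0.2  4.8] M [0.06 0.18 0.04] ydir [ 1.4e-03  3.0e-04 -1.0e+00] w 21.4
{'zc': np.float64(72.33), 'boss': np.float64(59.89), 'tilt': np.float64(0.65), 'up_dir': np.float64(158.0), 'grad': array([-0.6 ,  0.25]), 'sd': np.float64(0.62)} gap 6.44
```

>>> jog_arm(
  steps=[
    {"turn":[0,0,0],"dp":[0,0,-0.01],"claw":0},
    {"turn":[0,0,0],"dp":[0,0,-0.018],"claw":0},
    {"turn":[0,0,0],"dp":[0,0,-0.024],"claw":0},
    {"turn":[0,0,0],"dp":[0,0,-0.024],"claw":0},
  ],
)

```text
t: 6.37
ee_pos: [532.7, -26.4, 151.4]
orientation: [-1.207, 1.209, -1.211]
ft_force: [-1.8, -0.5, 8.4]
width: 21.6
```

```bash
python3 m.py
```

```text
t 6.37 p [532.66 -26.41 151.36] tipz 71.56 F [-1.8 -0.5  8.4] M [0.02 0.66 0.01] ydir [ 2.e-03  1.e-04 -1.e+00] w 21.6
{'zc': np.float64(71.93), 'boss': np.float64(59.91), 'tilt': np.float64(1.45), 'up_dir': np.float64(60.0), 'grad': array([0.72, 1.25]), 'sd': np.float64(0.61)} gap 6.02
```

>>> jog_arm(
  steps=[
    {"turn":[0,0,0],"dp":[0,0,0.16],"claw":0},
    {"turn":[0,0,0],"dp":[0.214,0.123,0.18],"claw":0},
    {"turn":[0,0,0],"dp":[0.428,0.246,0.16],"claw":0},
    {"turn":[0,0,0],"dp":[0.428,0.246,0.06],"claw":0},
    {"turn":[0,0,0],"dp":[0.428,0.246,0.028],"claw":0},
    {"turn":[0,0,0],"dp":[0.428,0.246,0.028],"claw":0},
  ],
)

```text
t: 6.92
ee_pos: [565.6, -6.8, 152.3]
orientation: [-1.209, 1.21, -1.21]
ft_force: [-0.8, -0.0, 0.4]
width: 21.3
```

```bash
python3 m.py
```

```text
t 6.92 p [565.57  -6.81 152.34] tipz 72.54 F [-0.8 -0.   0.4] M [ 0.04  0.02 -0.03] ydir [-4.e-04  2.e-04 -1.e+00] w 21.3
{'zc': np.float64(71.83), 'boss': np.float64(59.9), 'tilt': np.float64(1.03), 'up_dir': np.float64(51.0), 'grad': array([0.65, 0.8 ]), 'sd': np.float64(0.62)} gap 5.93
```

>>> jog_arm(
  steps=[
    {"turn":[0,0,0],"dp":[0,0,-0.012],"claw":0},
    {"turn":[0,0,0],"dp":[0,0,-0.022],"claw":0},
    {"turn":[0,0,0],"dp":[0,0,-0.03],"claw":0},
    {"turn":[0,0,0],"dp":[0,0,-0.03],"claw":0},
  ],
)

```text
t: 7.3
ee_pos: [565.3, -7.2, 151.2]
orientation: [-1.208, 1.211, -1.21]
ft_force: [-0.9, 0.6, 8.2]
width: 21.5
```

```bash
python3 m.py
```

```text
t 7.3 p [565.27  -7.18 151.21] tipz 71.41 F [-0.9  0.6  8.2] M [ 0.25  0.32 -0.05] ydir [ 2.e-04  4.e-04 -1.e+00] w 21.5
{'zc': np.float64(71.46), 'boss': np.float64(59.91), 'tilt': np.float64(1.0), 'up_dir': np.float64(-31.0), 'grad': array([ 0.86, -0.52]), 'sd': np.float64(0.6)} gap 5.55
```

>>> jog_arm(
  steps=[
    {"turn":[0,0,0],"dp":[0,0,0.16],"claw":0},
    {"turn":[0,0,0],"dp":[0.05,-0.21,0.17],"claw":0},
    {"turn":[0,0,0],"dp":[0.096,-0.43,0.15],"claw":0},
    {"turn":[0,0,0],"dp":[0.096,-0.43,0.05],"claw":0},
    {"turn":[0,0,0],"dp":[0.096,-0.43,0.025],"claw":0},
    {"turn":[0,0,0],"dp":[0.096,-0.43,0.025],"claw":0},
  ],
)

```text
t: 7.85
ee_pos: [571.5, -41.4, 152.0]
orientation: [-1.209, 1.213, -1.209]
ft_force: [-0.3, -0.6, -1.5]
width: 21.5
```

```bash
python3 m.py
```

```text
t 7.85 p [571.5  -41.44 151.99] tipz 72.19 F [-0.3 -0.6 -1.5] M [-0.03  0.04  0.05] ydir [-2.5e-03  7.0e-04 -1.0e+00] w 21.5
{'zc': np.float64(71.44), 'boss': np.float64(59.89), 'tilt': np.float64(0.92), 'up_dir': np.float64(-29.0), 'grad': array([ 0.8 , -0.45]), 'sd': np.float64(0.6)} gap 5.55
```

>>> jog_arm(
  steps=[
    {"turn":[0,0,0],"dp":[0,0,-0.014],"claw":0},
    {"turn":[0,0,0],"dp":[0,0,-0.026],"claw":0},
    {"turn":[0,0,0],"dp":[0,0,-0.038],"claw":0},
    {"turn":[0,0,0],"dp":[0,0,-0.038],"claw":0},
  ],
)

```text
t: 8.23
ee_pos: [572.3, -40.8, 150.2]
orientation: [-1.209, 1.211, -1.209]
ft_force: [-0.5, -0.7, 6.4]
width: 21.3
```

```bash
python3 m.py
```

```text
t 8.23 p [572.26 -40.77 150.22] tipz 70.42 F [-0.5 -0.7  6.4] M [-0.22  0.27  0.05] ydir [-9.e-04  4.e-04 -1.e+00] w 21.3
{'zc': np.float64(70.72), 'boss': np.float64(59.86), 'tilt': np.float64(1.01), 'up_dir': np.float64(163.0), 'grad': array([-0.97,  0.29]), 'sd': np.float64(0.61)} gap 4.86
```

>>> jog_arm(
  steps=[
    {"turn":[0,0,0],"dp":[0,0,0.18],"claw":0},
    {"turn":[0,0,0],"dp":[-0.24,0.13,0.19],"claw":0},
    {"turn":[0,0,0],"dp":[-0.486,0.261,0.16],"claw":0},
    {"turn":[0,0,0],"dp":[-0.486,0.261,0.05],"claw":0},
    {"turn":[0,0,0],"dp":[-0.486,0.261,0.022],"claw":0},
    {"turn":[0,0,0],"dp":[-0.486,0.261,0.022],"claw":0},
  ],
)

```text
t: 8.78
ee_pos: [533.4, -19.5, 151.5]
orientation: [-1.21, 1.211, -1.208]
ft_force: [0.1, -0.5, -0.5]
width: 21.3
```

```bash
python3 m.py
```

```text
t 8.78 p [533.38 -19.54 151.5 ] tipz 71.7 F [ 0.1 -0.5 -0.5] M [ 0.02 -0.02 -0.06] ydir [-1.5e-03  5.0e-04 -1.0e+00] w 21.3
{'zc': np.float64(70.79), 'boss': np.float64(59.93), 'tilt': np.float64(1.01), 'up_dir': np.float64(162.0), 'grad': array([-0.97,  0.31]), 'sd': np.float64(0.63)} gap 4.86
```

>>> jog_arm(
  steps=[
    {"turn":[0,0,0],"dp":[0,0,-0.014],"claw":0},
    {"turn":[0,0,0],"dp":[0,0,-0.026],"claw":0},
    {"turn":[0,0,0],"dp":[0,0,-0.036],"claw":0},
    {"turn":[0,0,0],"dp":[0,0,-0.043],"claw":0},
    {"turn":[0,0,0],"dp":[0,0,-0.043],"claw":0},
  ],
)

```text
t: 9.25
ee_pos: [535.1, -20.1, 149.6]
orientation: [-1.208, 1.21, -1.21]
ft_force: [-1.8, 0.1, 9.6]
width: 21.2
```

```bash
python3 m.py
```

```text
t 9.25 p [535.15 -20.05 149.63] tipz 69.83 F [-1.8  0.1  9.6] M [ 0.14  0.66 -0.02] ydir [ 8.e-04  3.e-04 -1.e+00] w 21.2
{'zc': np.float64(70.13), 'boss': np.float64(59.91), 'tilt': np.float64(0.81), 'up_dir': np.float64(44.0), 'grad': array([0.58, 0.57]), 'sd': np.float64(0.61)} gap 4.22
```

>>> jog_arm(
  steps=[
    {"turn":[0,0,0],"dp":[0,0,0.18],"claw":0},
    {"turn":[0,0,0],"dp":[0.25,0.062,0.19],"claw":0},
    {"turn":[0,0,0],"dp":[0.503,0.062,0.16],"claw":0},
    {"turn":[0,0,0],"dp":[0.503,0.062,0.05],"claw":0},
    {"turn":[0,0,0],"dp":[0.503,0.062,0.022],"claw":0},
    {"turn":[0,0,0],"dp":[0.503,0.062,0.022],"claw":0},
  ],
)

```text
t: 9.8
ee_pos: [574.5, -15.3, 150.3]
orientation: [-1.209, 1.211, -1.209]
ft_force: [-0.8, -0.7, -0.8]
width: 21.3
```

```bash
python3 m.py
```

```text
t 9.8 p [574.51 -15.26 150.29] tipz 70.49 F [-0.8 -0.7 -0.8] M [ 0.06  0.02 -0.05] ydir [-1.2e-03  4.0e-04 -1.0e+00] w 21.3
{'zc': np.float64(69.93), 'boss': np.float64(59.77), 'tilt': np.float64(0.72), 'up_dir': np.float64(66.0), 'grad': array([0.29, 0.65]), 'sd': np.float64(0.62)} gap 4.16
```

>>> jog_arm(
  steps=[
    {"turn":[0,0,0],"dp":[-0.08,0.09,0.02],"claw":0},
    {"turn":[0,0,0],"dp":[-0.08,0.09,0.0],"claw":0},
    {"turn":[0,0,0],"dp":[-0.08,0.09,-0.018],"claw":0},
    {"turn":[0,0,0],"dp":[-0.08,0.09,-0.03],"claw":0},
    {"turn":[0,0,0],"dp":[-0.08,0.09,-0.036],"claw":0},
    {"turn":[0,0,0],"dp":[-0.08,0.09,-0.036],"claw":0},
  ],
)

```text
t: 10.35
ee_pos: [566.9, -7.4, 148.6]
orientation: [-1.21, 1.213, -1.208]
ft_force: [-3.9, 2.4, 9.4]
width: 21.0
```

```bash
python3 m.py
```

```text
t 10.35 p [566.89  -7.43 148.61] tipz 68.81 F [-3.9  2.4  9.4] M [ 0.55  1.02 -0.  ] ydir [-0.0026  0.0012 -1.    ] w 21.0
{'zc': np.float64(69.29), 'boss': np.float64(59.89), 'tilt': np.float64(1.78), 'up_dir': np.float64(-71.0), 'grad': array([ 0.58, -1.69]), 'sd': np.float64(0.6)} gap 3.4
```

>>> jog_arm(
  steps=[
    {"turn":[0,0,0],"dp":[0,0,0.19],"claw":0},
    {"turn":[0,0,0],"dp":[-0.025,-0.25,0.2],"claw":0},
    {"turn":[0,0,0],"dp":[-0.05,-0.511,0.17],"claw":0},
    {"turn":[0,0,0],"dp":[-0.05,-0.511,0.06],"claw":0},
    {"turn":[0,0,0],"dp":[-0.05,-0.511,0.032],"claw":0},
    {"turn":[0,0,0],"dp":[-0.05,-0.511,0.032],"claw":0},
  ],
)

```text
t: 10.9
ee_pos: [562.0, -47.9, 150.2]
orientation: [-1.21, 1.215, -1.207]
ft_force: [0.7, 0.2, -0.8]
width: 21.5
```

```bash
python3 m.py
```

```text
t 10.9 p [561.97 -47.94 150.24] tipz 70.44 F [ 0.7  0.2 -0.8] M [ 0.01  0.02 -0.06] ydir [-0.0045  0.0016 -1.    ] w 21.5
{'zc': np.float64(69.35), 'boss': np.float64(59.9), 'tilt': np.float64(1.67), 'up_dir': np.float64(-74.0), 'grad': array([ 0.45, -1.61]), 'sd': np.float64(0.61)} gap 3.45
```

>>> jog_arm(
  steps=[
    {"turn":[-0.0005,-0.0014,0],"dp":[0,0,-0.012],"claw":0},
    {"turn":[-0.0005,-0.0014,0],"dp":[0,0,-0.026],"claw":0},
    {"turn":[-0.0005,-0.0014,0],"dp":[0,0,-0.036],"claw":0},
    {"turn":[-0.0005,-0.0014,0],"dp":[0,0,-0.043],"claw":0},
    {"turn":[-0.0005,-0.0014,0],"dp":[0,0,-0.043],"claw":0},
  ],
)

```text
t: 11.37
ee_pos: [563.1, -47.2, 148.4]
orientation: [-1.208, 1.207, -1.211]
ft_force: [-1.3, -0.1, 7.5]
width: 21.1
```

```bash
python3 m.py
```

```text
t 11.37 p [563.15 -47.21 148.39] tipz 68.59 F [-1.3 -0.1  7.5] M [-0.14  0.46  0.01] ydir [ 2.3e-03 -4.0e-04 -1.0e+00] w 21.1
{'zc': np.float64(68.49), 'boss': np.float64(59.86), 'tilt': np.float64(1.76), 'up_dir': np.float64(-156.0), 'grad': array([-1.61, -0.71]), 'sd': np.float64(0.6)} gap 2.63
```

>>> jog_arm(
  steps=[
    {"turn":[0,0,0],"dp":[0,0,0.19],"claw":0},
    {"turn":[0,0,0],"dp":[-0.19,0.09,0.2],"claw":0},
    {"turn":[0,0,0],"dp":[-0.374,0.183,0.16],"claw":0},
    {"turn":[0,0,0],"dp":[-0.374,0.183,0.05],"claw":0},
    {"turn":[0,0,0],"dp":[-0.374,0.183,0.026],"claw":0},
    {"turn":[0,0,0],"dp":[-0.374,0.183,0.026],"claw":0},
  ],
)

```text
t: 11.92
ee_pos: [533.3, -32.3, 149.8]
orientation: [-1.209, 1.208, -1.21]
ft_force: [-0.4, 0.1, -0.5]
width: 21.7
```

```bash
python3 m.py
```

```text
t 11.92 p [533.27 -32.28 149.76] tipz 69.96 F [-0.4  0.1 -0.5] M [-0.03  0.03 -0.05] ydir [ 1.5e-03 -4.0e-04 -1.0e+00] w 21.7
{'zc': np.float64(68.52), 'boss': np.float64(59.91), 'tilt': np.float64(1.78), 'up_dir': np.float64(-157.0), 'grad': array([-1.64, -0.7 ]), 'sd': np.float64(0.63)} gap 2.61
```

>>> jog_arm(
  steps=[
    {"turn":[0,0,0],"dp":[0,0,-0.014],"claw":0},
    {"turn":[0,0,0],"dp":[0,0,-0.028],"claw":0},
    {"turn":[0,0,0],"dp":[0,0,-0.038],"claw":0},
    {"turn":[0,0,0],"dp":[0,0,-0.045],"claw":0},
    {"turn":[0,0,0],"dp":[0,0,-0.045],"claw":0},
  ],
)

```text
t: 12.38
ee_pos: [534.7, -32.8, 147.4]
orientation: [-1.207, 1.207, -1.211]
ft_force: [-1.2, -0.3, 8.0]
width: 21.5
```

```bash
python3 m.py
```

```text
t 12.38 p [534.71 -32.76 147.36] tipz 67.56 F [-1.2 -0.3  8. ] M [ 0.03  0.54 -0.04] ydir [ 3.3e-03 -6.0e-04 -1.0e+00] w 21.5
{'zc': np.float64(67.88), 'boss': np.float64(59.91), 'tilt': np.float64(0.92), 'up_dir': np.float64(60.0), 'grad': array([0.46, 0.79]), 'sd': np.float64(0.61)} gap 1.97
```

>>> jog_arm(
  steps=[
    {"turn":[0,-0.001,0],"dp":[0,0,0.2],"claw":0},
    {"turn":[0,-0.001,0],"dp":[0.21,0.16,0.21],"claw":0},
    {"turn":[0,-0.001,0],"dp":[0.424,0.312,0.17],"claw":0},
    {"turn":[0,-0.001,0],"dp":[0.424,0.312,0.05],"claw":0},
    {"turn":[0,-0.001,0],"dp":[0.424,0.312,0.025],"claw":0},
    {"turn":[0,-0.001,0],"dp":[0.424,0.312,0.025],"claw":0},
  ],
)

```text
t: 12.93
ee_pos: [567.8, -8.0, 148.3]
orientation: [-1.206, 1.206, -1.212]
ft_force: [-0.3, 0.6, -0.2]
width: 21.3
```

```bash
python3 m.py
```

```text
t 12.93 p [567.79  -7.99 148.31] tipz 68.51 F [-0.3  0.6 -0.2] M [-0.02  0.    0.02] ydir [ 4.4e-03 -6.0e-04 -1.0e+00] w 21.3
{'zc': np.float64(67.85), 'boss': np.float64(59.87), 'tilt': np.float64(0.67), 'up_dir': np.float64(52.0), 'grad': array([0.41, 0.53]), 'sd': np.float64(0.63)} gap 1.98
```

>>> jog_arm(
  steps=[
    {"turn":[0,0.0014,0],"dp":[0,0,-0.012],"claw":0},
    {"turn":[0,0.0014,0],"dp":[0,0,-0.024],"claw":0},
    {"turn":[0,0.0014,0],"dp":[0,0,-0.034],"claw":0},
    {"turn":[0,0.0014,0],"dp":[0,0,-0.034],"claw":0},
  ],
)

```text
t: 13.32
ee_pos: [567.6, -8.5, 147.0]
orientation: [-1.209, 1.209, -1.21]
ft_force: [-2.5, 0.2, 8.6]
width: 21.2
```

```bash
python3 m.py
```

```text
t 13.32 p [567.61  -8.45 147.04] tipz 67.24 F [-2.5  0.2  8.6] M [ 0.3   0.49 -0.03] ydir [ 5.e-04 -4.e-04 -1.e+00] w 21.2
{'zc': np.float64(67.41), 'boss': np.float64(59.89), 'tilt': np.float64(1.01), 'up_dir': np.float64(-63.0), 'grad': array([ 0.45, -0.9 ]), 'sd': np.float64(0.6)} gap 1.52
```

>>> jog_arm(
  steps=[
    {"turn":[0,0,0],"dp":[0,0,0.2],"claw":0},
    {"turn":[0,0,0],"dp":[-0.01,-0.24,0.21],"claw":0},
    {"turn":[0,0,0],"dp":[-0.022,-0.483,0.17],"claw":0},
    {"turn":[0,0,0],"dp":[-0.022,-0.483,0.05],"claw":0},
    {"turn":[0,0,0],"dp":[-0.022,-0.483,0.024],"claw":0},
    {"turn":[0,0,0],"dp":[-0.022,-0.483,0.024],"claw":0},
  ],
)

```text
t: 13.87
ee_pos: [564.9, -47.0, 148.0]
orientation: [-1.21, 1.212, -1.21]
ft_force: [-0.4, -0.7, -0.8]
width: 21.5
```

```bash
python3 m.py
```

```text
t 13.87 p [564.88 -47.04 148.03] tipz 68.23 F [-0.4 -0.7 -0.8] M [ 0.08 -0.01 -0.02] ydir [-1.6e-03 -1.0e-04 -1.0e+00] w 21.5
{'zc': np.float64(67.4), 'boss': np.float64(59.86), 'tilt': np.float64(0.99), 'up_dir': np.float64(-56.0), 'grad': array([ 0.55, -0.82]), 'sd': np.float64(0.62)} gap 1.54
```

>>> jog_arm(
  steps=[
    {"turn":[0,0,0],"dp":[0,0,-0.012],"claw":0},
    {"turn":[0,0,0],"dp":[0,0,-0.024],"claw":0},
    {"turn":[0,0,0],"dp":[0,0,-0.035],"claw":0},
    {"turn":[0,0,0],"dp":[0,0,-0.035],"claw":0},
  ],
)

```text
t: 14.25
ee_pos: [565.8, -46.3, 146.5]
orientation: [-1.209, 1.209, -1.21]
ft_force: [-2.0, 0.0, 6.6]
width: 21.3
```

```bash
python3 m.py
```

```text
t 14.25 p [565.76 -46.28 146.55] tipz 66.75 F [-2.   0.   6.6] M [-0.1   0.37  0.05] ydir [ 0.e+00 -4.e-04 -1.e+00] w 21.3
{'zc': np.float64(66.77), 'boss': np.float64(59.88), 'tilt': np.float64(0.78), 'up_dir': np.float64(179.0), 'grad': array([-0.78,  0.01]), 'sd': np.float64(0.6)} gap 0.89
```

>>> jog_arm(
  steps=[
    {"turn":[0,0,0],"dp":[0,0,0.21],"claw":0},
    {"turn":[0,0,0],"dp":[-0.21,0.12,0.22],"claw":0},
    {"turn":[0,0,0],"dp":[-0.417,0.246,0.17],"claw":0},
    {"turn":[0,0,0],"dp":[-0.417,0.246,0.05],"claw":0},
    {"turn":[0,0,0],"dp":[-0.417,0.246,0.02],"claw":0},
    {"turn":[0,0,0],"dp":[-0.417,0.246,0.02],"claw":0},
  ],
)

```text
t: 14.8
ee_pos: [532.6, -26.4, 147.5]
orientation: [-1.21, 1.209, -1.209]
ft_force: [-0.1, 0.3, -0.7]
width: 21.4
```

```bash
python3 m.py
```

```text
t 14.8 p [532.57 -26.39 147.48] tipz 67.68 F [-0.1  0.3 -0.7] M [ 0.02 -0.02 -0.03] ydir [-8.e-04 -3.e-04 -1.e+00] w 21.4
{'zc': np.float64(66.84), 'boss': np.float64(59.91), 'tilt': np.float64(0.81), 'up_dir': np.float64(-174.0), 'grad': array([-0.81, -0.09]), 'sd': np.float64(0.63)} gap 0.93
```

>>> jog_arm(
  steps=[
    {"turn":[0,0,0],"dp":[0,0,-0.012],"claw":0},
    {"turn":[0,0,0],"dp":[0,0,-0.022],"claw":0},
    {"turn":[0,0,0],"dp":[0,0,-0.03],"claw":0},
    {"turn":[0,0,0],"dp":[0,0,-0.03],"claw":0},
  ],
)

```text
t: 15.18
ee_pos: [534.1, -26.9, 146.2]
orientation: [-1.209, 1.208, -1.21]
ft_force: [-1.5, 0.4, 7.4]
width: 21.1
```

```bash
python3 m.py
```

```text
t 15.18 p [534.13 -26.92 146.25] tipz 66.45 F [-1.5  0.4  7.4] M [ 0.12  0.48 -0.04] ydir [ 1.1e-03 -5.0e-04 -1.0e+00] w 21.1
{'zc': np.float64(66.54), 'boss': np.float64(59.92), 'tilt': np.float64(0.53), 'up_dir': np.float64(83.0), 'grad': array([0.07, 0.53]), 'sd': np.float64(0.62)} gap 0.62
```

>>> jog_arm(
  steps=[
    {"turn":[0,0,0],"dp":[0,0,0.21],"claw":0},
    {"turn":[0,0,0],"dp":[0.2,0.12,0.22],"claw":0},
    {"turn":[0,0,0],"dp":[0.41,0.253,0.17],"claw":0},
    {"turn":[0,0,0],"dp":[0.41,0.253,0.05],"claw":0},
    {"turn":[0,0,0],"dp":[0.41,0.253,0.02],"claw":0},
    {"turn":[0,0,0],"dp":[0.41,0.253,0.02],"claw":0},
  ],
)

```text
t: 15.73
ee_pos: [566.0, -6.9, 146.6]
orientation: [-1.21, 1.21, -1.209]
ft_force: [0.1, 0.1, -0.0]
width: 21.3
```

```bash
python3 m.py
```

```text
t 15.73 p [565.96  -6.94 146.65] tipz 66.85 F [ 0.1  0.1 -0. ] M [0.01 0.04 0.02] ydir [-1.1e-03 -5.0e-04 -1.0e+00] w 21.3
{'zc': np.float64(66.48), 'boss': np.float64(59.91), 'tilt': np.float64(0.1), 'up_dir': np.float64(89.0), 'grad': array([0. , 0.1]), 'sd': np.float64(0.59)} gap 0.57
```

>>> jog_arm(
  steps=[
    {"turn":[0,0,0],"dp":[0,0,-0.012],"claw":0},
    {"turn":[0,0,0],"dp":[0,0,-0.022],"claw":0},
    {"turn":[0,0,0],"dp":[0,0,-0.028],"claw":0},
    {"turn":[0,0,0],"dp":[0,0,-0.028],"claw":0},
  ],
)

```text
t: 16.12
ee_pos: [565.7, -7.4, 145.8]
orientation: [-1.209, 1.21, -1.21]
ft_force: [-1.8, 0.9, 7.9]
width: 21.1
```

```bash
python3 m.py
```

```text
t 16.12 p [565.67  -7.42 145.84] tipz 66.04 F [-1.8  0.9  7.9] M [0.25 0.45 0.05] ydir [-6.e-04 -5.e-04 -1.e+00] w 21.1
{'zc': np.float64(66.2), 'boss': np.float64(59.85), 'tilt': np.float64(0.53), 'up_dir': np.float64(-73.0), 'grad': array([ 0.15, -0.51]), 'sd': np.float64(0.63)} gap 0.35
```

>>> jog_arm(
  steps=[
    {"turn":[0,0,0],"dp":[0,0,0.21],"claw":0},
    {"turn":[0,0,0],"dp":[-0.02,-0.25,0.22],"claw":0},
    {"turn":[0,0,0],"dp":[-0.045,-0.515,0.17],"claw":0},
    {"turn":[0,0,0],"dp":[-0.045,-0.515,0.05],"claw":0},
    {"turn":[0,0,0],"dp":[-0.045,-0.515,0.02],"claw":0},
    {"turn":[0,0,0],"dp":[-0.045,-0.515,0.02],"claw":0},
  ],
)

```text
t: 16.67
ee_pos: [561.1, -48.6, 146.5]
orientation: [-1.21, 1.212, -1.209]
ft_force: [0.2, 0.4, -1.0]
width: 21.6
```

```bash
python3 m.py
```

```text
t 16.67 p [561.07 -48.55 146.52] tipz 66.72 F [ 0.2  0.4 -1. ] M [-0.02  0.04  0.01] ydir [-2.5e-03 -1.0e-04 -1.0e+00] w 21.6
{'zc': np.float64(66.13), 'boss': np.float64(59.83), 'tilt': np.float64(0.32), 'up_dir': np.float64(-97.0), 'grad': array([-0.04, -0.31]), 'sd': np.float64(0.61)} gap 0.3
```

>>> jog_arm(
  steps=[
    {"turn":[0,0,0],"dp":[0,0,-0.012],"claw":0},
    {"turn":[0,0,0],"dp":[0,0,-0.022],"claw":0},
    {"turn":[0,0,0],"dp":[0,0,-0.028],"claw":0},
    {"turn":[0,0,0],"dp":[0,0,-0.028],"claw":0},
  ],
)

```text
t: 17.05
ee_pos: [562.0, -47.7, 145.9]
orientation: [-1.21, 1.21, -1.209]
ft_force: [-3.2, -0.9, 9.9]
width: 21.4
```

```bash
python3 m.py
```

```text
t 17.05 p [562.04 -47.66 145.9 ] tipz 66.1 F [-3.2 -0.9  9.9] M [-0.09  0.62  0.01] ydir [-9.e-04 -4.e-04 -1.e+00] w 21.4
{'zc': np.float64(66.07), 'boss': np.float64(59.9), 'tilt': np.float64(0.41), 'up_dir': np.float64(-144.0), 'grad': array([-0.33, -0.24]), 'sd': np.float64(0.62)} gap 0.17
```

>>> jog_arm(
  steps=[
    {"turn":[0,0,0],"dp":[0,0,0.21],"claw":0},
    {"turn":[0,0,0],"dp":[-0.18,0.11,0.22],"claw":0},
    {"turn":[0,0,0],"dp":[-0.363,0.22,0.17],"claw":0},
    {"turn":[0,0,0],"dp":[-0.363,0.22,0.05],"claw":0},
    {"turn":[0,0,0],"dp":[-0.363,0.22,0.018],"claw":0},
    {"turn":[0,0,0],"dp":[-0.363,0.22,0.018],"claw":0},
  ],
)

```text
t: 17.6
ee_pos: [533.0, -29.8, 146.5]
orientation: [-1.211, 1.21, -1.208]
ft_force: [0.2, -0.1, 0.5]
width: 21.1
```

```bash
python3 m.py
```

```text
t 17.6 p [532.96 -29.78 146.48] tipz 66.68 F [ 0.2 -0.1  0.5] M [-0.03  0.04  0.04] ydir [-2.e-03 -3.e-04 -1.e+00] w 21.1
{'zc': np.float64(66.08), 'boss': np.float64(59.91), 'tilt': np.float64(0.44), 'up_dir': np.float64(-144.0), 'grad': array([-0.35, -0.26]), 'sd': np.float64(0.63)} gap 0.17
```

>>> jog_arm(
  steps=[
    {"turn":[0,0,0],"dp":[0.032,-0.09,0.015],"claw":0},
    {"turn":[0,0,0],"dp":[0.032,-0.09,0],"claw":0},
    {"turn":[0,0,0],"dp":[0.032,-0.09,-0.014],"claw":0},
    {"turn":[0,0,0],"dp":[0.032,-0.09,-0.024],"claw":0},
    {"turn":[0,0,0],"dp":[0.032,-0.09,-0.03],"claw":0},
    {"turn":[0,0,0],"dp":[0.032,-0.09,-0.03],"claw":0},
  ],
)

```text
t: 18.15
ee_pos: [537.1, -37.8, 145.7]
orientation: [-1.209, 1.208, -1.21]
ft_force: [-1.2, -0.5, 9.1]
width: 21.3
```

```bash
python3 m.py
```

```text
t 18.15 p [537.13 -37.8  145.67] tipz 65.87 F [-1.2 -0.5  9.1] M [-0.35  0.36 -0.02] ydir [ 9.e-04 -1.e-03 -1.e+00] w 21.3
{'zc': np.float64(65.94), 'boss': np.float64(59.92), 'tilt': np.float64(0.04), 'up_dir': np.float64(53.0), 'grad': array([0.02, 0.03]), 'sd': np.float64(0.61)} gap 0.02
```

>>> jog_arm(
  steps=[
    {"turn":[0,0,0],"dp":[0,0,0.21],"claw":0},
    {"turn":[0,0,0],"dp":[0.21,0.17,0.22],"claw":0},
    {"turn":[0,0,0],"dp":[0.432,0.344,0.17],"claw":0},
    {"turn":[0,0,0],"dp":[0.432,0.344,0.05],"claw":0},
    {"turn":[0,0,0],"dp":[0.432,0.344,0.018],"claw":0},
    {"turn":[0,0,0],"dp":[0.432,0.344,0.018],"claw":0},
  ],
)

```text
t: 18.7
ee_pos: [570.7, -10.4, 146.1]
orientation: [-1.211, 1.21, -1.209]
ft_force: [0.1, -0.4, 0.0]
width: 21.3
```

```bash
python3 m.py;python3 m.py
```

```text
t 18.7 p [570.74 -10.39 146.09] tipz 66.29 F [ 0.1 -0.4  0. ] M [0.06 0.01 0.01] ydir [-0.0012 -0.001  -1.    ] w 21.3
{'zc': np.float64(65.9), 'boss': np.float64(59.87), 'tilt': np.float64(0.1), 'up_dir': np.float64(-158.0), 'grad': array([-0.09, -0.04]), 'sd': np.float64(0.59)} gap 0.03
t 18.75 p [570.55 -10.6  146.38] tipz 66.58 F [ 0.  -0.5  0.4] M [-0.    0.04 -0.01] ydir [-0.0013 -0.0011 -1.    ] w 21.4
{'zc': np.float64(65.87), 'boss': np.float64(59.87), 'tilt': np.float64(0.13), 'up_dir': np.float64(-69.0), 'grad': array([ 0.05, -0.12]), 'sd': np.float64(0.6)} gap 0.0
```

>>> jog_arm(
  steps=[
    {"turn":[0,0,0],"dp":[0,0,-0.012],"claw":0},
    {"turn":[0,0,0],"dp":[0,0,-0.022],"claw":0},
    {"turn":[0,0,0],"dp":[0,0,-0.03],"claw":0},
    {"turn":[0,0,0],"dp":[0,0,-0.03],"claw":0},
  ],
)

```text
t: 19.13
ee_pos: [570.7, -11.1, 145.7]
orientation: [-1.21, 1.209, -1.211]
ft_force: [-3.1, -0.1, 9.7]
width: 21.3
```

```bash
python3 m.py
```

```text
t 19.13 p [570.73 -11.1  145.66] tipz 65.86 F [-3.1 -0.1  9.7] M [0.03 0.71 0.02] ydir [-0.     -0.0013 -1.    ] w 21.3
{'zc': np.float64(65.88), 'boss': np.float64(59.86), 'tilt': np.float64(0.1), 'up_dir': np.float64(-78.0), 'grad': array([ 0.02, -0.1 ]), 'sd': np.float64(0.62)} gap 0.02
```

>>> jog_arm(
  steps=[
    {"turn":[0,0,0],"dp":[0,0,0.21],"claw":0},
    {"turn":[0,0,0],"dp":[-0.07,-0.24,0.22],"claw":0},
    {"turn":[0,0,0],"dp":[-0.141,-0.477,0.17],"claw":0},
    {"turn":[0,0,0],"dp":[-0.141,-0.477,0.05],"claw":0},
    {"turn":[0,0,0],"dp":[-0.141,-0.477,0.018],"claw":0},
    {"turn":[0,0,0],"dp":[-0.141,-0.477,0.004],"claw":0},
    {"turn":[0,0,0],"dp":[-0.141,-0.477,-0.008],"claw":0},
    {"turn":[0,0,0],"dp":[-0.141,-0.477,-0.016],"claw":0},
    {"turn":[0,0,0],"dp":[-0.141,-0.477,-0.016],"claw":0},
  ],
)

```text
t: 19.93
ee_pos: [559.7, -49.2, 145.6]
orientation: [-1.211, 1.208, -1.211]
ft_force: [-4.2, -3.9, 13.2]
width: 20.9
```

```bash
python3 m.py
```

```text
t 19.93 p [559.7  -49.21 145.58] tipz 65.78 F [-4.2 -3.9 13.2] M [-0.72  1.09 -0.  ] ydir [-1.0e-04 -2.3e-03 -1.0e+00] w 20.9
{'zc': np.float64(65.89), 'boss': np.float64(59.89), 'tilt': np.float64(0.03), 'up_dir': np.float64(138.0), 'grad': array([-0.02,  0.02]), 'sd': np.float64(0.6)} gap 0.0
```

>>> jog_arm(
  steps=[
    {"turn":[0,0,0],"dp":[0,0,0.25],"claw":0},
    {"turn":[0,0,0],"dp":[0,-0.1,0.4],"claw":0},
    {"turn":[0,0,0],"dp":[-0.2,-0.5,0.4],"claw":0},
    {"turn":[0,0,0],"dp":[-0.45,-0.9,0.4],"claw":0},
    {"turn":[0,0,0],"dp":[-0.5,-1,0.4],"claw":0},
  ],
)

```text
t: 20.4
ee_pos: [517.4, -130.9, 177.3]
orientation: [-1.212, 1.21, -1.211]
ft_force: [0.0, -0.1, -1.0]
width: 21.1
```

>>> jog_arm(
  steps=[
    {"turn":[0,0,0],"dp":[-0.25,-0.5,0],"claw":0},
    {"turn":[0,0,0],"dp":[-0.45,-0.9,0],"claw":0},
    {"turn":[0,0,0],"dp":[-0.45,-0.95,0],"claw":0},
    {"turn":[0,0,0],"dp":[-0.45,-0.95,0],"claw":0},
  ],
)

```text
t: 20.73
ee_pos: [481.1, -208.1, 177.2]
orientation: [-1.211, 1.213, -1.213]
ft_force: [0.1, 0.5, -1.4]
width: 21.2
```

```bash
python3 st.py
```

```text
20.7333 [ 481.06 -208.11  177.2 ] [ 0.053  0.001 -0.004  0.012 -0.002  0.024] [ 0.11  0.48 -1.39] 21.176747222439154
[[-0.0039 -0.0021  1.    ]
 [-1.     -0.0024 -0.0039]
 [ 0.0024 -1.     -0.0021]]
```

>>> jog_arm(
  steps=[
    {"turn":[0.0008,-0.0007,0],"dp":[-0.25,-0.4,0],"claw":0},
    {"turn":[0.0008,-0.0007,0],"dp":[-0.357,-0.559,0],"claw":0},
    {"turn":[0.0008,-0.0007,0],"dp":[-0.357,-0.559,-0.2],"claw":0},
    {"turn":[0.0008,-0.0007,0],"dp":[-0.357,-0.559,-0.4],"claw":0},
    {"turn":[0.0008,-0.0007,0],"dp":[-0.357,-0.559,-0.45],"claw":0},
    {"turn":[0.0008,-0.0007,0],"dp":[-0.357,-0.559,-0.45],"claw":0},
  ],
)

```text
t: 21.23
ee_pos: [452.5, -251.2, 140.0]
orientation: [-1.208, 1.214, -1.209]
ft_force: [0.6, -0.8, -1.2]
width: 21.3
```

```bash
python3 st.py
python3 - <<'E'
from h import *
d=grab("wrist");save(d,"w5.png",(190,130,330,230),5);pickle.dump(d,open("w5.pkl","wb"))
P=cloud(d);X,Y,Z=P[...,0],P[...,1],P[...,2];tz=ctrl.get_obs()["ee_pos"][2]-79.8
r=(abs(X-457)<25)&(abs(Y+253)<14)&(d["range_z"]>0)
for lo in (62,72,82,92,102):
    q=P[r&(Z>lo)&(Z<lo+10)]
    if len(q)>5:print(lo,len(q),q.mean(0).round(1),q.min(0).round(1),q.max(0).round(1))
E
```

```text
21.2333 [ 452.48 -251.16  139.99] [-0.003 -0.024 -0.021 -0.003  0.019 -0.004] [ 0.58 -0.85 -1.23] 21.30825219271053
[[-0.0027 -0.0022  1.    ]
 [-1.      0.002  -0.0027]
 [-0.0019 -1.     -0.0022]]
62 67 [ 457.2 -251.2   67.1] [ 453.7 -257.8   62.1] [ 458.8 -244.8   71.8]
72 80 [ 457.4 -251.4   77. ] [ 453.1 -257.6   72. ] [ 458.8 -244.5   81.8]
82 86 [ 457.2 -251.3   87.1] [ 453.6 -258.    82.1] [ 459.  -244.6   91.7]
92 95 [ 457.6 -251.3   96.9] [ 454.1 -257.8   92.1] [ 459.1 -244.9  101.9]
102 114 [ 457.6 -251.5  106.9] [ 453.6 -258.   102. ] [ 459.3 -244.6  111.8]
```

View pics/w5.png

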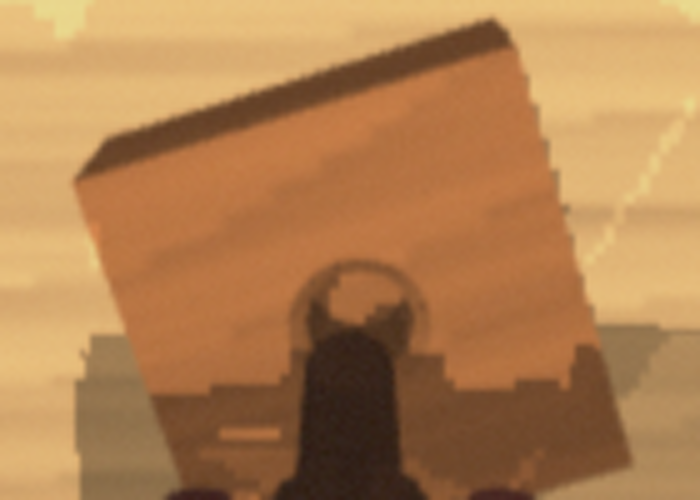

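>>> jog_arm(
  steps=[
    {"turn":[-0.0006,-0.0007,0],"dp":[0,-0.02,-0.05],"claw":0},
    {"turn":[-0.0006,-0.0007,0],"dp":[0,-0.02,-0.15],"claw":0},
    {"turn":[-0.0006,-0.0007,0],"dp":[0,-0.02,-0.23],"claw":0},
    {"turn":[-0.0006,-0.0007,0],"dp":[0,-0.02,-0.29],"claw":0},
    {"turn":[-0.0006,-0.0007,0],"dp":[0,-0.02,-0.32],"claw":0},
    {"turn":[-0.0006,-0.0007,0],"dp":[0,-0.02,-0.33],"claw":0},
  ],
)

```text
t: 21.78
ee_pos: [452.7, -253.0, 113.8]
orientation: [-1.208, 1.211, -1.212]
ft_force: [-0.7, 0.7, -1.2]
width: 21.5
```

```bash
python3 st.py
```

```text
21.7833 [ 452.67 -253.04  113.79] [ 0.     0.007 -0.002  0.001 -0.013  0.001] [-0.67  0.69 -1.21] 21.49788901322125
[[-2.8e-03  4.0e-04  1.0e+00]
 [-1.0e+00 -2.0e-04 -2.8e-03]
 [ 2.0e-04 -1.0e+00  4.0e-04]]
```

>>> jog_arm(
  steps=[
    {"turn":[0,0,0],"dp":[0,0,-0.1],"claw":0},
    {"turn":[0,0,0],"dp":[0,0,-0.2],"claw":0},
    {"turn":[0,0,0],"dp":[0,0,-0.28],"claw":0},
    {"turn":[0,0,0],"dp":[0,0,-0.315],"claw":0},
    {"turn":[0,0,0],"dp":[0,0,-0.315],"claw":0},
  ],
)

```text
t: 22.2
ee_pos: [452.5, -253.0, 88.0]
orientation: [-1.208, 1.212, -1.211]
ft_force: [-0.2, 0.2, -0.6]
width: 21.0
```

```bash
python3 st.py
```

```text
22.2 [ 452.55 -252.99   88.  ] [ 0.    -0.007 -0.001 -0.001  0.004  0.001] [-0.21  0.19 -0.62] 20.977653916506455
[[-2.8e-03 -2.0e-04  1.0e+00]
 [-1.0e+00  2.0e-04 -2.8e-03]
 [-2.0e-04 -1.0e+00 -2.0e-04]]
```

Same height as at pick-up; release.

>>> jog_arm(
  steps=[
    {"turn":[0,0,0],"dp":[0,0,0],"claw":0.3},
    {"turn":[0,0,0],"dp":[0,0,0],"claw":0.4},
    {"turn":[0,0,0],"dp":[0,0,0],"claw":0.6},
    {"turn":[0,0,0],"dp":[0,0,0],"claw":0.8},
    {"turn":[0,0,0],"dp":[0,0,0],"claw":0.8},
    {"turn":[0,0,0],"dp":[0,0,0],"claw":0.8},
    {"turn":[0,0,0],"dp":[0,0,0],"claw":0.8},
    {"turn":[0,0,0],"dp":[0,0,0],"claw":0.8},
  ],
)

```text
t: 22.87
ee_pos: [452.6, -253.0, 88.1]
orientation: [-1.208, 1.211, -1.211]
ft_force: [0.4, -0.1, 0.5]
width: 68.4
```

>>> jog_arm(
  steps=[
    {"turn":[0,0,0],"dp":[0,0,0.1],"claw":0.8},
    {"turn":[0,0,0],"dp":[0,0,0.4],"claw":0.8},
    {"turn":[0,0,0],"dp":[0,0,0.8],"claw":0.8},
    {"turn":[0,0,0],"dp":[0,0,1],"claw":0.8},
    {"turn":[0,0,0],"dp":[0,0,1],"claw":0.8},
  ],
)

```text
t: 23.28
ee_pos: [454.8, -254.3, 172.2]
orientation: [-1.206, 1.205, -1.217]
ft_force: [0.8, -0.8, 0.1]
width: 70.3
```

>>> jog_arm(
  steps=[
    {"turn":[0,0,0],"dp":[0,0,0.4],"claw":0.8},
    {"turn":[0,0,0],"dp":[0,0,0.7],"claw":0.8},
    {"turn":[0,0,0],"dp":[0,0,0.7],"claw":0.8},
    {"turn":[0,0,0],"dp":[0,0,0.7],"claw":0.8},
  ],
)

```text
t: 23.62
ee_pos: [455.2, -254.5, 228.9]
orientation: [-1.205, 1.203, -1.218]
ft_force: [0.1, -0.2, 0.0]
width: 70.3
```

```bash
python3 st.py
python3 - <<'E'
from h import *
d=grab("wrist");save(d,"w6.png",s=1.5)
P=cloud(d);X,Y,Z=P[...,0],P[...,1],P[...,2]
r=(X>395)&(X<520)&(Y>-300)&(Y<-190)&(d["range_z"]>0)
q=P[r&(Z>126)&(Z<136)];print(len(q),q.mean(0),q.min(0),q.max(0))
s=grab("scene");save(s,"scene1.png",s=1.5)
t=grab("top");save(t,"top1.png",s=1.5)
from cup import cup
print(cup(t))
E
```

```text
23.6167 [ 455.19 -254.51  228.94] [-0.     0.032  0.038  0.    -0.008 -0.001] [ 0.06 -0.22  0.02] 70.25999680001031
[[-0.0028  0.008   1.    ]
 [-1.     -0.0046 -0.0028]
 [ 0.0046 -1.      0.008 ]]
459 [ 452.93424108 -253.31614017  129.18427105] [ 442.27741954 -263.33756408  126.02018463] [ 462.22452564 -243.05257667  131.7071394 ]
{'ctr': array([551.7, -26.8,  65.8]), 'ell': array([255.5, 202.4,  21. ,  21.2]), 'zc': np.float64(65.67), 'tilt': np.float64(1.12), 'up_dir': np.float64(-167.0), 'grad': array([-1.09, -0.26]), 'sd': np.float64(1.87), 'n': 64, 'boss': np.float64(59.24), 'bgrad': array([-0.22,  0.11]), 'nb': 156}
```

View pics/w6.png

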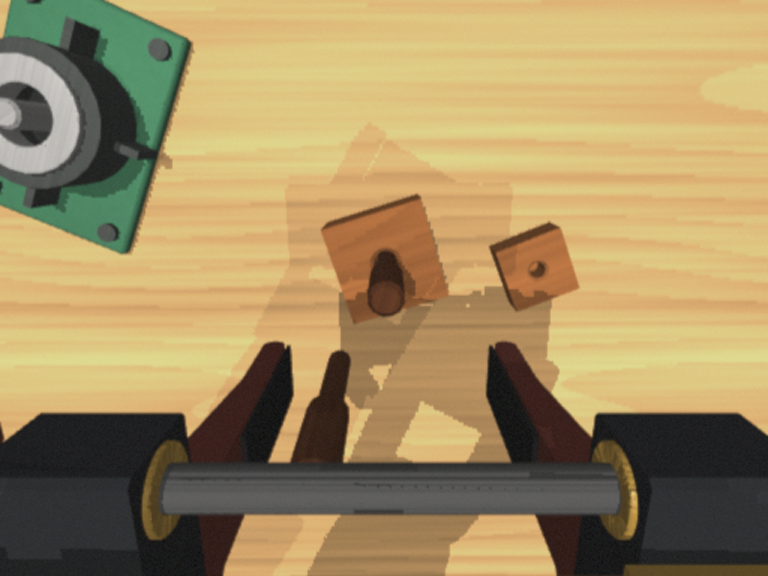

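View pics/scene1.png

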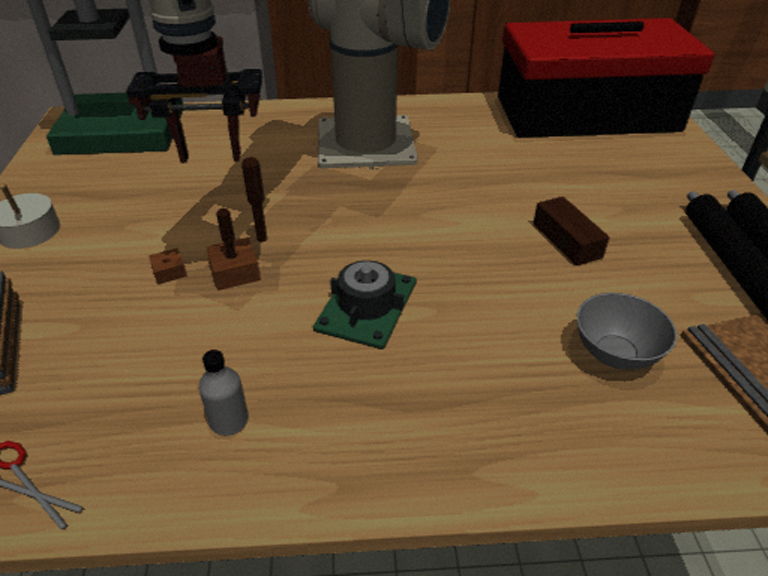

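>>> jog_arm(
  steps=[
    {"turn":[0,0,0],"dp":[0.2,0.45,0],"claw":0.8},
    {"turn":[0,0,0],"dp":[0.4,0.9,0],"claw":0.8},
    {"turn":[0,0,0],"dp":[0.4,1,0],"claw":0.8},
  ],
)

```text
t: 24.02
ee_pos: [486.5, -170.3, 225.1]
orientation: [-1.207, 1.209, -1.211]
ft_force: [-0.4, 0.5, -0.3]
width: 70.2
```

>>> jog_arm(
  steps=[
    {"turn":[0,0,0],"dp":[0.2,0.45,0],"claw":0.8},
    {"turn":[0,0,0],"dp":[0.3,0.9,0],"claw":0.8},
    {"turn":[0,0,0],"dp":[0.3,1,0],"claw":0.8},
  ],
)

```text
t: 24.27
ee_pos: [510.6, -86.6, 223.6]
orientation: [-1.209, 1.21, -1.207]
ft_force: [-0.6, -0.7, 0.1]
width: 70.1
```

>>> jog_arm(
  steps=[
    {"turn":[0,0,0],"dp":[0,0.45,0],"claw":0.8},
    {"turn":[0,0,0],"dp":[0,0.7,0],"claw":0.8},
    {"turn":[0,0,0],"dp":[0,0.7,0],"claw":0.8},
    {"turn":[0,0,0],"dp":[0,0.7,0],"claw":0.8},
    {"turn":[0,0,0],"dp":[0,0.7,0],"claw":0.8},
  ],
)

```text
t: 24.68
ee_pos: [510.2, -31.4, 222.9]
orientation: [-1.21, 1.21, -1.207]
ft_force: [-0.7, -0.3, -0.4]
width: 70.2
```

```bash
python3 m.py; python3 m.py
python3 - <<'E'
from h import *
save(grab("wrist"),"w7.png",s=1.5)
E
```

```text
t 24.68 p [510.23 -31.43 222.93] tipz 143.13 F [-0.7 -0.3 -0.4] M [0.02 0.03 0.08] ydir [-0.0017  0.0012 -1.    ] w 70.2
{'zc': np.float64(65.96), 'boss': np.float64(59.92), 'tilt': np.float64(0.13), 'up_dir': np.float64(-75.0), 'grad': array([ 0.03, -0.12]), 'sd': np.float64(0.69)} gap 0.04
t 24.73 p [510.34 -31.7  223.09] tipz 143.29 F [-0.4 -0.2 -0.1] M [ 0.03  0.02 -0.06] ydir [-0.0014  0.0013 -1.    ] w 70.0
{'zc': np.float64(65.96), 'boss': np.float64(59.9), 'tilt': np.float64(0.16), 'up_dir': np.float64(-141.0), 'grad': array([-0.13, -0.1 ]), 'sd': np.float64(0.71)} gap 0.06
```

View pics/w7.png

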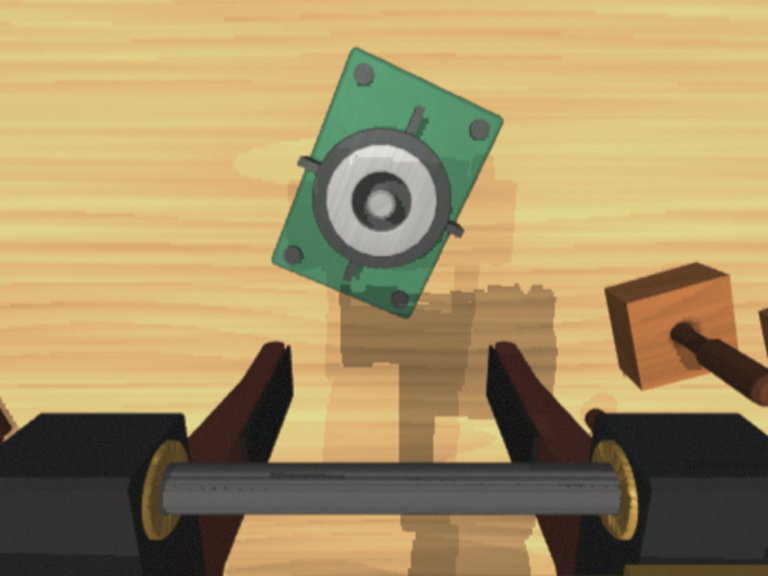

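The wrist picture shows the flange at (381,200) flat and concentric on the boss, with a gap of about 0.05 mm and a tilt of about 0.1°, which is within noise. The drift stands in its stand at (690,335). I'm handing the job in.

```bash
python3 -c "
from workcell import ctrl
print(ctrl.close_job())"
```

```text
the job is handed in; nothing more can be done
None
```

I tapped the bearing cup home with the drift, stood the drift back upright in its stand, and handed the job in at about 25 s of the 72 s allowed. I took the smaller drift from the larger block and worked around the rim in about fifteen gentle pushes. Forces read at the end of each push stayed at or below about 13 N along the drift. Tilts measured between pushes stayed below 2°, though neither was recorded during a push itself.

**Last checks**
- **Cup:** a clear wrist view put the flange about 0.05 mm off the boss face with a tilt of about 0.1–0.2°, which is within measurement noise. At the end the drift tip met the seated flange at the same height, within 0.1 mm, at three points around the rim.
- **Drift:** its top measured 129 mm above the bench and within about 0.5 mm of its original position.
- **Other things:** the overview picture showed the bystanders in the same places, judged by eye only.

**One check disagreed:** the top camera's coarse fit, using only 64 noisy pixels, read a tilt of 1.1° at the end. It also read about 0.5° too high before I started, so I relied on the much denser wrist camera measurement.

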